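Weigh two look-alike coils and fit the heavier one to the transformer core

TASK

Find out which of the two loose, look-alike coils has more copper: set one gently on each pan of the balance, never dropping it or pressing on the pan, and let the balance settle with your hands off. Then slide the heavier coil, without forcing it, down over the bare limb of the transformer core against the drag of its leaf spring, bed it on its card pad with a firm, steady push of about 20 N on the pad (never more than 30 N), and let go; leave the lighter coil standing on its pan.

Things in the scene. Friction and masses are not known exactly. Their poses are not given: they have to be found in the camera images.
- coil_1: One of two loose look-alike coils: former with brown cheeks, copper winding and tape, 46 mm (x) by 54 mm (y) by 46 mm high, flat-sided, 0.2 to 0.45 kg. Rectangular through bore 21.6 mm (x) by 27.6 mm (y), lower mouth chamfered 1.5 mm. Same shape turned by half a turn. Origin: centre of its underside, z up the bore. Nothing to be seen tells which of the two is heavier.
- coil_2: The other look-alike coil, same shape and frame as coil_1.
- left_pan: Left (+y side) pan of an equal-arm balance; the pans stay level. Round steel dish 128 mm across, rim 8 mm high, flat floor 120 mm across. Origin: centre of its underside, 3 mm below the floor; 106 mm above the bench when level, 10.5 mm higher or lower at the hard stops. Level when empty; moves freely; a difference of 30 g or more takes the heavier side down to its stop within 3 s.
- right_pan: Right pan (on the balance's -y side), same as left_pan; the pan centres are 210 mm apart.
- beam (a joint): Tilt of the balance beam, rad, -0.10 to 0.10 (the stops): 0 level, positive when the left pan is up and the right pan down (right side heavier).
- core: Fixed wooden cradle 170 (x) by 100 mm (y) holding a U-shaped transformer core, two limbs upright and 54 mm apart along x. Origin: centre of the cradle's underside. The +x limb already wears a coil like the loose ones; the -x limb is bare. A limb is 20 mm (x) by 26 mm (y), 62 mm tall above the yoke.
- limb_top (a point): Centre of the top face of the bare limb, 97 mm above the bench; axes as the core's. A coil fits over the limb with its x and y along the core's (either way round), with 0.8 mm free on each side. The coil on the next limb leaves 8 mm between coil and coil.
- limb_seat (a point): On the bare limb's axis, level with the top of its pad, 60 mm below limb_top: the origin of a fitted coil belongs here; axes as the core's. A bowed leaf spring on the limb's -x face, crest 36 mm above this point and 2.6 mm proud, pushes the coil to -x and drags on it with some 2 to 9 N over the last 45 mm, so that it does not drop home by itself.
- pad: Card pad 46 by 54 by 2 mm lying on the yoke round the foot of the bare limb; the fitted coil beds on it. Firm: hardly gives. Origin: centre of its underside.
Things that resemble listed ones, but are neither listed nor needed, are in the scene too. What is shaped like the coil_2 but green or red is not meant.

How it is judged:
By the outcome, as a careful person would: the job done as asked, in the order asked, and still so for the second after the job is handed in, with the robot touching nothing.
It also fails if it takes over 72 s, if anything falls off the work surface, if the arm or the gripper's body presses on something with over 40 N, if the wrist force passes 120 N, or if a joint passes its speed limit or range.

ROBOT

A 6-joint arm with a two-finger parallel gripper is mounted at the origin on the work surface. World frame = base frame: x ahead of the robot, y to its left, z up, the work surface at z = 0. Lengths are in mm, angles in degrees, forces in N, time in s.
With the tool pointing down it reaches from about 275 to 725 mm from the base axis. Payload 15.9 kg.
Tool frame: the origin (TCP) lies midway between the tips of the shut fingers; the grasp point (between the pads) lies 19 mm behind it; x points along the fingers, y is the direction in which the jaws open and shut, and the axes are right-handed (so a half turn about x gives the same grasp; the last joint's range is limited). The gripper opens to 85 mm and grips with 20 to 120 N. Pads are 22 mm wide; open, the fingers measure 114 mm over their backs; the gripper's body (76 mm by 85 mm) begins 54 mm behind the grasp point. The pads swing forward as they close: fully open they stand 13 mm farther back than shut.
Start: joints at [72.193, 12.198, -1.971, 75.831, 0, 90], TCP at [152.904, 476.031, 231.306] pointing down, gripper open.
Joint ranges: [-170.91, 170.91], [-42.67, 98.43], [-65.05, 77.54], [-120.47, 116.71], [-90, 82.35], [-180, 180]. Speed limits (degrees/s): [108.29, 108.29, 136.94, 147.25, 180, 180].

INTERFACE

Orientations are given as [roll, pitch, yaw] about the fixed x, y, z axes, in that order (R = Rz(yaw) Ry(pitch) Rx(roll)).
In Python, from plant import manip gives the robot as it stands.
- The arm moves only by the tool step_arm, never from a script. Its argument "deltas" is a list of rows, each an object of numbers: "x", "y", "z": the shift along the tool's x, y, z each as a share of 50 mm, from -1 to 1; "wx", "wy", "wz": the turn, a rotation vector about the tool's x, y, z each as a share of 4 degrees, from -1 to 1; "grip": the gripper command: -1 is shut, 1 is fully open, values between are in proportion. A call has 1 to 8 rows; each row shifts and turns the commanded pose from where the row before left it, along the tool's axes as they then stand; what a row does not reach is not made up. A row lasts 1/10 s, in which the tool goes at most 50 mm and 8.59 degrees, less where a joint would pass 70% of its speed; a pose out of reach is approached as far as the arm can. A call with a number of a shift or a turn outside -1 to 1 is refused whole. A call with a gripper value outside its range is refused whole. The fingers move at their own pace and stop on an object; "force" is the grip in N (left out, the last holds). Time passes only in rows, so rows that do not move let the fingers close. It gives the time, the measured TCP pose, the force and the opening at its end, in the units of the state.
- manip.get_obs(): the state, without advancing time (a new reading comes with each control period).
- manip.get_image(name): name is "scene" or "top"; returns a dict with "frame" (480x640x3 uint8, blue, green, red), "range_z" (480x640 float32, mm along the optical axis (not along the pixel's ray), 0 where there is no reading), "fx", "fy", "cx", "cy" (pixels), "distortion" ([k1, k2, p1, p2, k3] as OpenCV has them; the pictures are not rectified), "rvec" (rotation vector, rad) and "tvec" (3), from world to camera coordinates, as OpenCV has them. Camera axes: x right, y down, z forward; pixel columns grow to the right and rows downward; lengths in mm; the calibration is good to about 2 mm. A picture is of the moment at which its call begins.
- manip.finish_job(): hands the job in, once; it reports no verdict.
The state is a dict: "time_s": time; "joint_pos": joint angles; "qvel": joint speeds; "joint_torque": joint torques, N m; "tcp_pos": TCP position; "tcp_rot": TCP orientation; "contact_force": force on the tool from outside, world axes, zero at the start; "torque": the same for the moment, N m; "gripper_width": opening from 0.0 (shut) to 1.0 (fully open).
Only numpy, scipy, OpenCV 4.12 (cv2) and the standard library are available. Lean on these libraries where they do the work, as an engineer would, in place of code of your own. Each camera call takes 0.05 s, during which the arm holds its last target.

## Working session

There is one attempt and no reset: what is moved stays moved. The work goes in short steps, Python scripts to look and compute and a tool call to move; the robot and the scene stay as the last step left them, time stands still between calls to the robot, and variables do not carry over. Pictures are saved under pics/ and viewed, and the job is handed in when it is done.

Besides the shell and the picture viewer there is one more tool, called after "Request:" as a command line: name --argument value ..., lists and objects as JSON in quotes. step_arm: Moves the arm, as the interface text tells. Its arguments: {"type":"object","properties":{"deltas":{"type":"array"},"force":{"type":"number"}},"required":["deltas"]}

```bash
ls; mkdir -p pics
cat > h.py <<'E'
import numpy as np, cv2, pickle
from plant import manip
def grab(n,save=None):
    im=manip.get_image(n)
    if save: cv2.imwrite('pics/'+save,im['frame'])
    pickle.dump(im,open('last_%s.pkl'%n,'wb'))
    return im
def load(n): return pickle.load(open('last_%s.pkl'%n,'rb'))
def K(im): return np.array([[im['fx'],0,im['cx']],[0,im['fy'],im['cy']],[0,0,1.]])
def RT(im): return cv2.Rodrigues(np.array(im['rvec'],float))[0],np.array(im['tvec'],float).reshape(3)
def ray(im,px):
    p=cv2.undistortPoints(np.array(px,float).reshape(-1,1,2),K(im),np.array(im['distortion'],float)).reshape(-1,2)
    R,t=RT(im); d=np.c_[p,np.ones(len(p))]
    return -R.T@t, d@R
def plane(im,px,z):
    o,d=ray(im,px); return o+d*((z-o[2])/d[:,2])[:,None]
def depthpt(im,px):
    o,d=ray(im,px); px=np.array(px).reshape(-1,2).astype(int)
    return o+d*im['range_z'][px[:,1],px[:,0]][:,None]
def proj(im,P):
    return cv2.projectPoints(np.array(P,float).reshape(-1,3),np.array(im['rvec'],float),np.array(im['tvec'],float),K(im),np.array(im['distortion'],float))[0].reshape(-1,2)
def cloud(im):
    v,u=np.mgrid[0:480,0:640]; px=np.c_[u.ravel(),v.ravel()]
    o,d=ray(im,px); return (o+d*im['range_z'].ravel()[:,None]).reshape(480,640,3)
E
python3 - <<'E'
from h import *
a=grab('scene','s0.png');b=grab('top','t0.png')
for i in(a,b):
    R,t=RT(i);print(-R.T@t,R[2],i['fx'])
print(manip.get_obs())
E
```

```text
pics
[1019.05719286 -599.6502335   838.17678511] [-0.4381883   0.55407479 -0.70780798] 600.8123445474017
[411.37392976  13.82462799 780.88569295] [ 0.2080793  -0.00531592 -0.97809751] 438.11934060888274
{'time_s': 0.1, 'joint_pos': array([ 7.21927443e+01,  1.22226715e+01, -2.00528213e+00,  7.58295630e+01,
        6.95319143e-04,  9.00013537e+01]), 'qvel': array([ 0.13435472, -0.07807672,  0.20308851, -0.08671235, -0.04903944,
        0.05191003]), 'joint_torque': array([ 3.98070901e-03, -6.87255335e+01,  4.87805486e+01,  1.22770181e-02,
        2.65004237e-04, -6.54743144e-05]), 'tcp_pos': array([152.81236569, 475.76031682, 230.85522415]), 'tcp_rot': array([ -90.69126213,   89.94247921, -108.49987192]), 'contact_force': array([ 0.84583026, -0.17277015, -0.84478858]), 'torque': array([ 0.05832948, -0.0165037 ,  0.0662615 ]), 'gripper_width': 1.002954064597926}
```

View pics/s0.png

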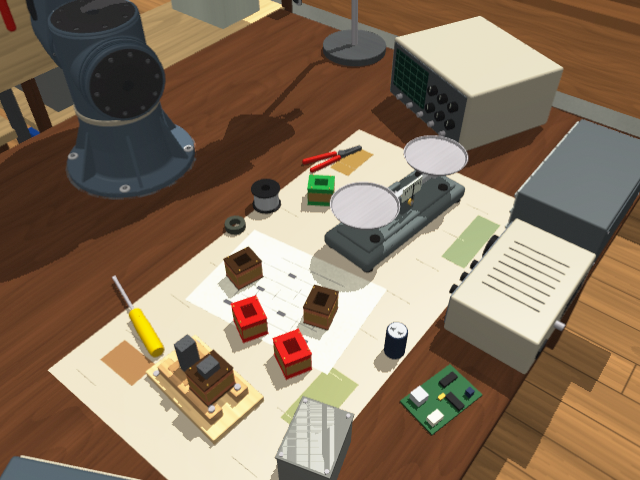

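View pics/t0.png

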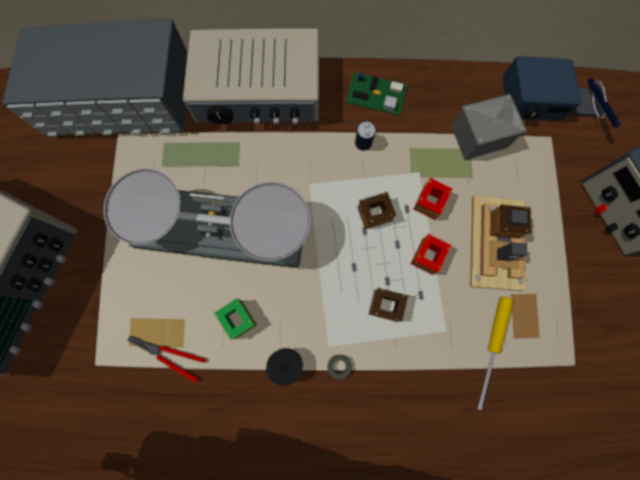

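The two candidates are brown: scene (243,267) and (320,307), top (388,305) and (377,210). The red ones (two) and the green one are decoys, and the fourth brown coil sits on the core. I'll measure next.

Run:
```python
from h import *
b=load('top');a=load('scene')
Pb=cloud(b);Pa=cloud(a)
def rect(im,P,zlo,zhi,box,zp,name):
    x0,x1,y0,y1=box
    m=((P[...,2]>zlo)&(P[...,2]<zhi)).astype(np.uint8)
    mm=np.zeros_like(m);mm[y0:y1,x0:x1]=m[y0:y1,x0:x1]
    cs,_=cv2.findContours(mm,cv2.RETR_EXTERNAL,cv2.CHAIN_APPROX_NONE)
    c=max(cs,key=cv2.contourArea)
    z=np.median(P[mm>0][:,2]); w=plane(im,c.reshape(-1,2),zp)[:,:2].astype(np.float32)
    r=cv2.minAreaRect(w); print(name,'z',z,'rect',r,'n',mm.sum())
rect(b,Pb,38,54,(350,402,185,235),46,'A top')
rect(b,Pb,38,54,(362,415,283,328),46,'B top')
rect(a,Pa,38,54,(215,270,240,290),46,'B scene')
rect(a,Pa,38,54,(298,345,280,335),46,'A scene')
rect(b,Pb,88,104,(480,540,235,270),97,'limb top')
rect(a,Pa,88,104,(165,210,325,380),97,'limb scene')
rect(b,Pb,100,125,(95,190,160,255),114,'panL top')
rect(b,Pb,100,125,(220,320,175,270),114,'panR top')
rect(a,Pa,100,125,(320,405,170,235),114,'panR scene')
rect(a,Pa,100,125,(400,475,130,180),114,'panL scene')
for n,im,bx in(('top',b,(330,170,560,340)),('scene',a,(140,230,360,450))):
    c=im['frame'][bx[1]:bx[3],bx[0]:bx[2]];cv2.imwrite('pics/c_%s.png'%n,cv2.resize(c,None,fx=2.6 if n=='scene' else 3.4,fy=2.6 if n=='scene' else 3.4,interpolation=cv2.INTER_CUBIC))
```

```text
A top z 46.195280618602055 rect ((616.4301147460938, -89.33332061767578), (46.84619140625, 54.61288833618164), 17.702959060668945) n 636
B top z 46.228742279164976 rect ((450.0804443359375, -106.22541046142578), (55.32649230957031, 46.49028015136719), 74.6956787109375) n 723
B scene z 44.06635490716582 rect ((455.7089538574219, -109.4971694946289), (56.267173767089844, 52.228538513183594), 74.9205093383789) n 548
A scene z 44.34182811625635 rect ((620.7874145507812, -93.06656646728516), (46.39919662475586, 59.18326950073242), 17.85016441345215) n 625
limb top z 97.17173545403836 rect ((535.6522827148438, -312.5455627441406), (30.844680786132812, 22.481143951416016), 85.1130142211914) n 246
limb scene z 95.54487139687683 rect ((540.617919921875, -316.1877136230469), (28.445947647094727, 25.671823501586914), 84.20370483398438) n 437
panL top z 109.19148204538851 rect ((600.97265625, 298.04656982421875), (123.714599609375, 126.22185516357422), 0.32867342233657837) n 4494
panR top z 109.45592078748189 rect ((577.3560180664062, 89.7847900390625), (124.57139587402344, 124.71883392333984), 0.2933987081050873) n 4894
panR scene z 107.63751826637986 rect ((578.7337646484375, 86.32614135742188), (125.23568725585938, 128.90513610839844), 0.7449944019317627) n 2671
panL scene z 108.51174636233412 rect ((604.1466674804688, 294.4922180175781), (126.05459594726562, 133.0469970703125), 38.324893951416016) n 2098
```

View pics/c_top.png

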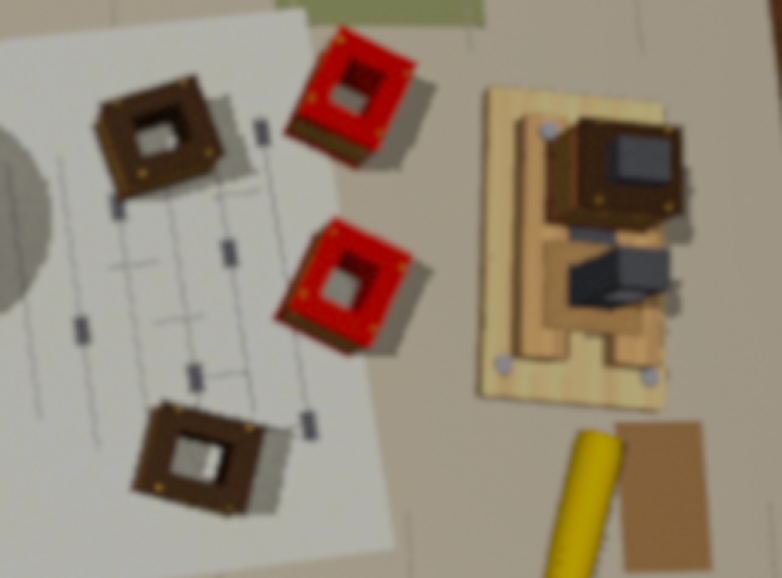

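View pics/c_scene.png

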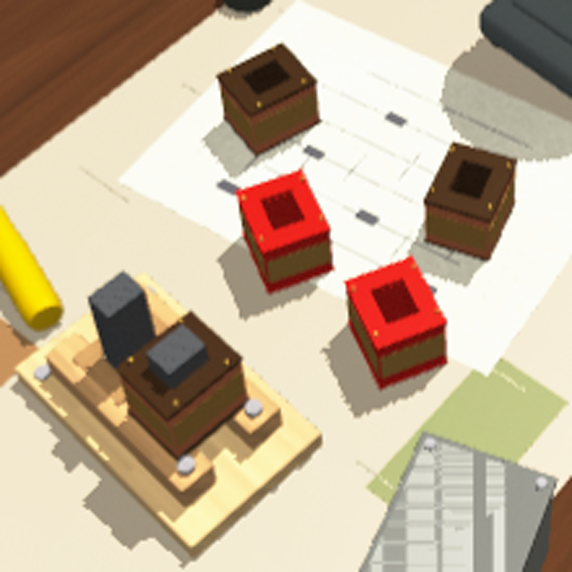

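```bash
cat > plan.py <<'E'
from h import *
from scipy.spatial.transform import Rotation as Ro
import sys
def toolR(o): return Ro.from_euler('xyz',o['tcp_rot'],degrees=True).as_matrix()
def status():
    o=manip.get_obs(); R=toolR(o)
    print('t',round(o['time_s'],2),'tcp',o['tcp_pos'].round(2),'F',o['contact_force'].round(2),'T',o['torque'].round(2),'w',round(o['gripper_width'],3),'q',o['joint_pos'].round(1))
    print('x',R[:,0].round(3),'y',R[:,1].round(3),'z',R[:,2].round(3),'jawyaw(mod180)',round(np.degrees(np.arctan2(R[1,1],R[0,1]))%180,2))
    return o,R
def go(tgt,jawyaw=None,vmax=40,wmax=4,flip=False):
    """rows to target TCP, jaw yaw deg (mod 180)"""
    o,R=status(); p=o['tcp_pos']; tgt=np.array(tgt,float)
    if jawyaw is None: jawyaw=np.degrees(np.arctan2(R[1,1],R[0,1]))
    best=None
    for s in(0,180):
        a=np.radians(jawyaw+s); x=np.array([0,0,-1.]);y=np.array([np.cos(a),np.sin(a),0]);T=np.c_[x,y,np.cross(x,y)]
        rv=Ro.from_matrix(R.T@T).as_rotvec(degrees=True)
        if best is None or (np.linalg.norm(rv)<np.linalg.norm(best))!=flip: best=rv
    rv=best; d=tgt-p
    n=int(max(np.ceil(np.linalg.norm(d)/vmax),np.ceil(np.abs(rv).max()/wmax),1))
    print('rotvec',rv.round(2),'dist',d.round(1),'n',n)
    Rc=R.copy();pc=p.copy();out=[]
    for i in range(n):
        loc=Rc.T@((tgt-pc)/(n-i))/50; w=Ro.from_matrix(Rc).inv()
        r=np.round(np.r_[loc,rv/n/4],3 if np.linalg.norm(d)<8 else 2)
        out.append(r); pc=pc+Rc@r[:3]*50; Rc=Rc@Ro.from_rotvec(r[3:]*4,degrees=True).as_matrix()
    for r in out: print('{'+','.join('"%s":%g'%(k,v) for k,v in zip(('x','y','z','wx','wy','wz'),r) if v)+'}',end=',\n')
E
python3 - <<'E'
from plan import *
b=load('top');P=cloud(b)
# heights around limb
a=np.radians(-5);ex=np.array([np.cos(a),np.sin(a)]);ey=np.array([-ex[1],ex[0]])
q=P[...,:2]-np.array([536.9,-315]);u=q@ex;v=q@ey
for vv in range(-50,55,10):
    print(vv,[ (int(np.median(P[...,2][(abs(u-uu)<5)&(abs(v-vv)<5)])) if ((abs(u-uu)<5)&(abs(v-vv)<5)).any() else None) for uu in range(-40,90,10)])
go([450,-106.2,120],74.7)
E
```

```text
-50 [15, 15, 14, 15, 15, None, None, 14, 15, None, None, None, None]
-40 [17, 34, 34, 33, None, None, 35, 35, 35, None, None, None, None]
-30 [17, 35, 35, 36, 36, None, 35, 36, 83, 83, 83, 83, None]
-20 [16, 35, 37, 37, None, None, 36, 55, 83, 83, 83, 83, 83]
-10 [15, 21, 36, 83, 97, 97, 35, 56, 83, 97, 97, 83, 83]
0 [15, 15, 36, 79, 97, 98, 36, 52, 84, 97, 97, 83, 83]
10 [15, 35, 37, 69, 79, 68, 37, 55, 84, 96, 96, 83, 82]
20 [20, 34, 37, 37, 37, 37, 37, 55, 83, 83, 83, 83, 39]
30 [18, 35, 36, 35, 35, 36, 36, 43, 52, 55, 54, 54, 37]
40 [18, 18, 17, 19, 19, 17, 20, 17, 17, 19, 17, 18, 18]
50 [12, 10, 11, 11, 12, 10, 9, 11, 10, 8, 9, 10, 9]
t 0.1 tcp [152.81 475.76 230.86] F [ 0.85 -0.17 -0.84] T [ 0.06 -0.02  0.07] w 1.003 q [72.2 12.2 -2.  75.8  0.  90. ]
x [-0.    -0.001 -1.   ] y [ 0.306  0.952 -0.001] z [ 0.952 -0.306 -0.   ] jawyaw(mod180) 72.19
rotvec [-2.51 -0.    0.06] dist [ 297.2 -582.  -110.9] n 17
{"x":0.13,"y":-0.54,"z":0.54,"wx":-0.04},
{"x":0.13,"y":-0.55,"z":0.54,"wx":-0.04},
{"x":0.13,"y":-0.55,"z":0.54,"wx":-0.04},
{"x":0.13,"y":-0.55,"z":0.54,"wx":-0.04},
{"x":0.13,"y":-0.55,"z":0.54,"wx":-0.04},
{"x":0.13,"y":-0.55,"z":0.53,"wx":-0.04},
{"x":0.13,"y":-0.55,"z":0.53,"wx":-0.04},
{"x":0.13,"y":-0.56,"z":0.53,"wx":-0.04},
{"x":0.13,"y":-0.56,"z":0.53,"wx":-0.04},
{"x":0.13,"y":-0.56,"z":0.53,"wx":-0.04},
{"x":0.13,"y":-0.56,"z":0.53,"wx":-0.04},
{"x":0.13,"y":-0.56,"z":0.53,"wx":-0.04},
{"x":0.13,"y":-0.56,"z":0.52,"wx":-0.04},
{"x":0.13,"y":-0.56,"z":0.52,"wx":-0.04},
{"x":0.14,"y":-0.57,"z":0.52,"wx":-0.04},
{"x":0.13,"y":-0.57,"z":0.52,"wx":-0.04},
{"x":0.14,"y":-0.56,"z":0.52,"wx":-0.04},
```

Request:
step_arm --deltas '[{"x": 0.13, "y": -0.55, "z": 0.54, "wx": -0.04, "grip": 0.62}, {"x": 0.13, "y": -0.55, "z": 0.54, "wx": -0.04, "grip": 0.62}, {"x": 0.13, "y": -0.55, "z": 0.54, "wx": -0.04, "grip": 0.62}, {"x": 0.13, "y": -0.55, "z": 0.54, "wx": -0.04, "grip": 0.62}, {"x": 0.13, "y": -0.55, "z": 0.54, "wx": -0.04, "grip": 0.62}, {"x": 0.13, "y": -0.55, "z": 0.53, "wx": -0.04, "grip": 0.62}, {"x": 0.13, "y": -0.55, "z": 0.53, "wx": -0.04, "grip": 0.62}, {"x": 0.13, "y": -0.56, "z": 0.53, "wx": -0.04, "grip": 0.62}]' --force 40

```text
$.deltas[0]: bad value
```

Request:
step_arm --deltas '[{"x": 0.13, "y": -0.56, "z": 0.53, "wx": -0.04, "grip": 0.62}, {"x": 0.13, "y": -0.56, "z": 0.53, "wx": -0.04, "grip": 0.62}, {"x": 0.13, "y": -0.56, "z": 0.53, "wx": -0.04, "grip": 0.62}, {"x": 0.13, "y": -0.56, "z": 0.53, "wx": -0.04, "grip": 0.62}, {"x": 0.13, "y": -0.56, "z": 0.52, "wx": -0.04, "grip": 0.62}, {"x": 0.13, "y": -0.57, "z": 0.52, "wx": -0.04, "grip": 0.62}, {"x": 0.13, "y": -0.57, "z": 0.52, "wx": -0.04, "grip": 0.62}, {"x": 0.13, "y": -0.57, "z": 0.52, "wx": -0.04, "grip": 0.62}]'

```text
$.deltas[0]: bad value
```

Run:
```python
from plan import *
go([450,-106.2,75],74.7)
im=grab('top','t1.png')
o=manip.get_obs()
c=im['frame'][200:400,280:480];cv2.imwrite('pics/t1c.png',cv2.resize(c,None,fx=3,fy=3,interpolation=cv2.INTER_CUBIC))
print(proj(im,o['tcp_pos']))
```

```text
t 0.1 tcp [152.81 475.76 230.86] F [ 0.85 -0.17 -0.84] T [ 0.06 -0.02  0.07] w 1.003 q [72.2 12.2 -2.  75.8  0.  90. ]
x [-0.    -0.001 -1.   ] y [ 0.306  0.952 -0.001] z [ 0.952 -0.306 -0.   ] jawyaw(mod180) 72.19
rotvec [-2.51 -0.    0.06] dist [ 297.2 -582.  -155.9] n 17
{"x":0.18,"y":-0.54,"z":0.54,"wx":-0.04},
{"x":0.18,"y":-0.55,"z":0.54,"wx":-0.04},
{"x":0.18,"y":-0.55,"z":0.54,"wx":-0.04},
{"x":0.18,"y":-0.55,"z":0.54,"wx":-0.04},
{"x":0.19,"y":-0.55,"z":0.54,"wx":-0.04},
{"x":0.18,"y":-0.55,"z":0.53,"wx":-0.04},
{"x":0.19,"y":-0.55,"z":0.53,"wx":-0.04},
{"x":0.18,"y":-0.56,"z":0.53,"wx":-0.04},
{"x":0.19,"y":-0.56,"z":0.53,"wx":-0.04},
{"x":0.18,"y":-0.56,"z":0.53,"wx":-0.04},
{"x":0.19,"y":-0.56,"z":0.53,"wx":-0.04},
{"x":0.18,"y":-0.56,"z":0.53,"wx":-0.04},
{"x":0.19,"y":-0.56,"z":0.52,"wx":-0.04},
{"x":0.18,"y":-0.56,"z":0.52,"wx":-0.04},
{"x":0.19,"y":-0.57,"z":0.52,"wx":-0.04},
{"x":0.18,"y":-0.57,"z":0.52,"wx":-0.04},
{"x":0.19,"y":-0.56,"z":0.52,"wx":-0.04},
[[-33.26529814 511.99830776]]
```

View pics/t1c.png

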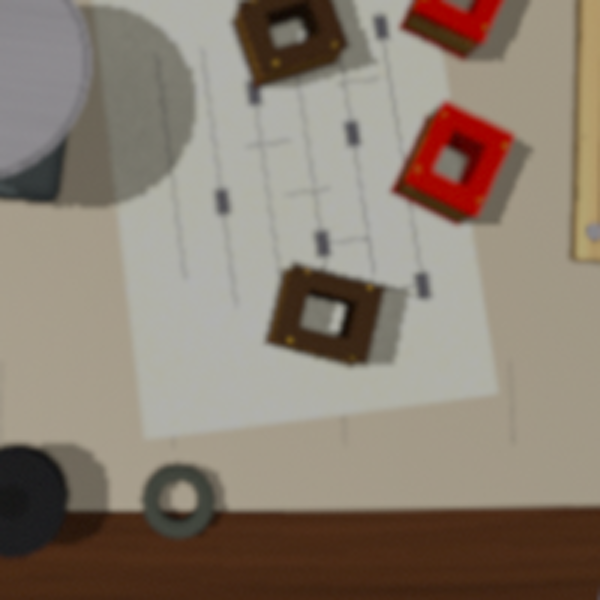

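Request:
step_arm --deltas '[{"x": 0.14, "y": -0.55, "z": 0.54, "wx": -0.04, "wy": 0, "wz": 0, "grip": 0.62}]' --force 40

```text
time_s: 0.25
tcp_pos: [169.6, 443.5, 224.1]
tcp_rot: [120.3, 89.9, 102.8]
contact_force: [1.3, -0.8, 0.3]
gripper_width: 0.859
```

All seven keys are needed.

Request:
step_arm --deltas '[{"x": 0.14, "y": -0.55, "z": 0.54, "wx": -0.04, "wy": 0, "wz": 0, "grip": 0.62}, {"x": 0.14, "y": -0.55, "z": 0.54, "wx": -0.04, "wy": 0, "wz": 0, "grip": 0.62}, {"x": 0.14, "y": -0.55, "z": 0.54, "wx": -0.04, "wy": 0, "wz": 0, "grip": 0.62}, {"x": 0.14, "y": -0.55, "z": 0.54, "wx": -0.04, "wy": 0, "wz": 0, "grip": 0.62}, {"x": 0.14, "y": -0.55, "z": 0.53, "wx": -0.04, "wy": 0, "wz": 0, "grip": 0.62}, {"x": 0.14, "y": -0.55, "z": 0.53, "wx": -0.04, "wy": 0, "wz": 0, "grip": 0.62}, {"x": 0.14, "y": -0.56, "z": 0.53, "wx": -0.04, "wy": 0, "wz": 0, "grip": 0.62}, {"x": 0.14, "y": -0.56, "z": 0.53, "wx": -0.04, "wy": 0, "wz": 0, "grip": 0.62}]'

```text
time_s: 1.05
tcp_pos: [310.1, 166.0, 168.0]
tcp_rot: [45.1, 90.0, 28.8]
contact_force: [0.8, 1.6, -0.7]
gripper_width: 0.808
```

Request:
step_arm --deltas '[{"x": 0.14, "y": -0.56, "z": 0.53, "wx": -0.04, "wy": 0, "wz": 0, "grip": 0.62}, {"x": 0.14, "y": -0.56, "z": 0.53, "wx": -0.04, "wy": 0, "wz": 0, "grip": 0.62}, {"x": 0.14, "y": -0.56, "z": 0.53, "wx": -0.04, "wy": 0, "wz": 0, "grip": 0.62}, {"x": 0.14, "y": -0.56, "z": 0.53, "wx": -0.04, "wy": 0, "wz": 0, "grip": 0.62}, {"x": 0.14, "y": -0.56, "z": 0.52, "wx": -0.04, "wy": 0, "wz": 0, "grip": 0.62}, {"x": 0.14, "y": -0.57, "z": 0.52, "wx": -0.04, "wy": 0, "wz": 0, "grip": 0.62}]'

```text
time_s: 1.65
tcp_pos: [415.8, -39.7, 126.0]
tcp_rot: [51.9, 90.0, 36.5]
contact_force: [-0.4, 1.1, -0.1]
gripper_width: 0.814
```

Run:
```python
from plan import *
go([450,-106.2,75],74.7)
im=grab('top','t2.png')
o=manip.get_obs()
c=im['frame'][200:400,280:480];cv2.imwrite('pics/t2c.png',cv2.resize(c,None,fx=3,fy=3,interpolation=cv2.INTER_CUBIC))
im=grab('scene','s2.png')
```

```text
t 1.65 tcp [415.76 -39.68 125.98] F [-0.44  1.07 -0.07] T [ 0.    0.01 -0.  ] w 0.814 q [ -5.5   5.5 -25.5  58.9   0.   10. ]
x [ 0.  0. -1.] y [0.266 0.964 0.   ] z [ 0.964 -0.266  0.   ] jawyaw(mod180) 74.58
rotvec [-0.12  0.   -0.01] dist [ 34.2 -66.5 -51. ] n 3
{"x":0.34,"y":-0.37,"z":0.34,"wx":-0.01},
{"x":0.34,"y":-0.37,"z":0.34,"wx":-0.01},
{"x":0.34,"y":-0.36,"z":0.33,"wx":-0.01},
```

View pics/s2.png

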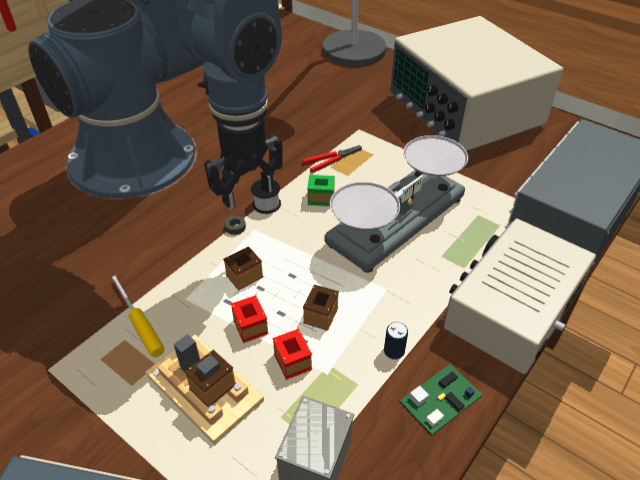

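View pics/t2c.png

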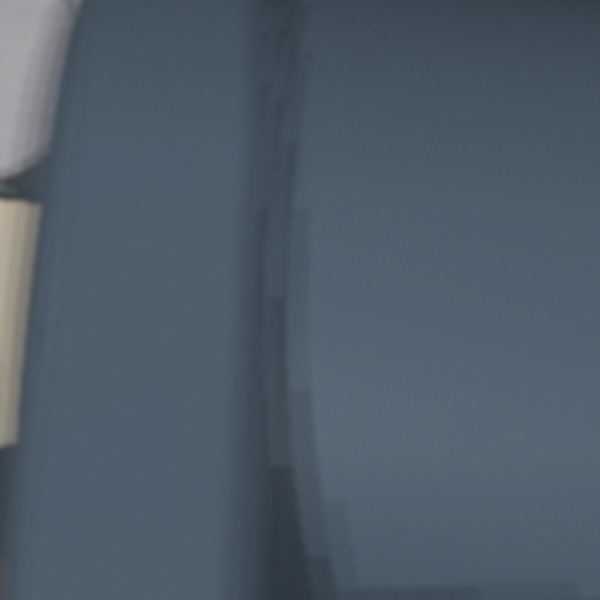

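Run:
```python
from plan import *
a=load('scene');P=cloud(a)
R,t=RT(a);cam=-R.T@t
for nm,(cx,cy,zt) in dict(A=(616,-90,46),B=(450,-106,46),limb=(537,-314,97)).items():
    m=(abs(P[...,0]-cx)<45)&(abs(P[...,1]-cy)<45)
    zz=P[...,2][m]; h=np.histogram(zz,bins=np.arange(zt-8,zt+6,1)); print(nm,h[0])
    for thr in(-5,-4,-3,-2):
        mm=(m&(P[...,2]>zt+thr)&(P[...,2]<zt+5)).astype(np.uint8)
        cs,_=cv2.findContours(mm,cv2.RETR_EXTERNAL,cv2.CHAIN_APPROX_NONE);c=max(cs,key=cv2.contourArea)
        r=cv2.minAreaRect(plane(a,c.reshape(-1,2),zt)[:,:2].astype(np.float32));print(thr,np.round(r[0],1),np.round(r[1],1),round(r[2],1))
b=a['frame'];c=b[320:440,140:260];cv2.imwrite('pics/limb_s.png',cv2.resize(c,None,fx=5,fy=5,interpolation=cv2.INTER_CUBIC))
c=b[235:335,215:345];cv2.imwrite('pics/coil_s.png',cv2.resize(c,None,fx=6,fy=6,interpolation=cv2.INTER_CUBIC))
```

```text
A [ 14  15  20  32  68 105 144 126  63  19   3   2   0]
-5 [620.2 -92.1] [45.9 57.1] 17.8
-4 [620.  -91.5] [45.9 55.7] 17.9
-3 [620.  -91.5] [45.9 55.7] 17.9
-2 [619.9 -91. ] [45.9 54.7] 17.9
B [ 18  15  10  31  52  98 138  93  56  23   5   0   0]
-5 [ 453.9 -108.3] [54.8 48.2] 74.9
-4 [ 453.9 -108.3] [54.8 48.2] 74.9
-3 [ 453.6 -107.9] [54.2 47.2] 74.9
-2 [ 453.6 -107.7] [53.8 47.2] 74.9
limb [ 9  7 10 13 28 36 70 57 32  9  1  0  0]
-5 [ 539.6 -315.5] [27.4 23.6] 84.2
-4 [ 539.6 -315.5] [27.4 23.6] 84.2
-3 [ 539.3 -314.9] [26.3 23.2] 83.4
-2 [ 538.3 -314.9] [26.3 20.7] 84.2
```

View pics/limb_s.png

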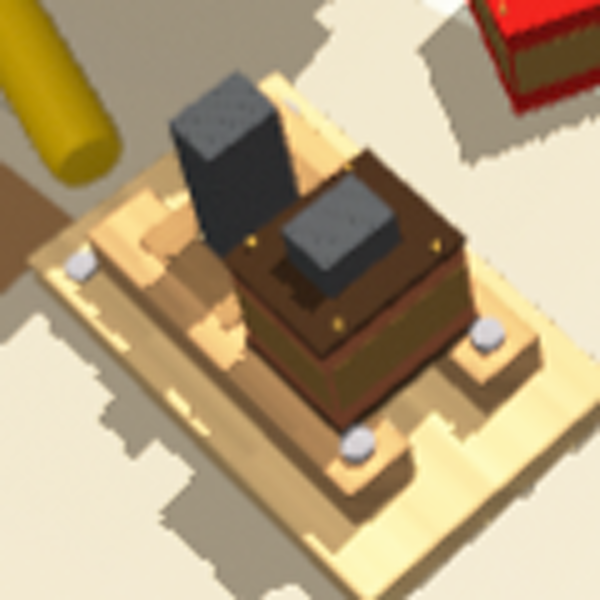

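View pics/coil_s.png

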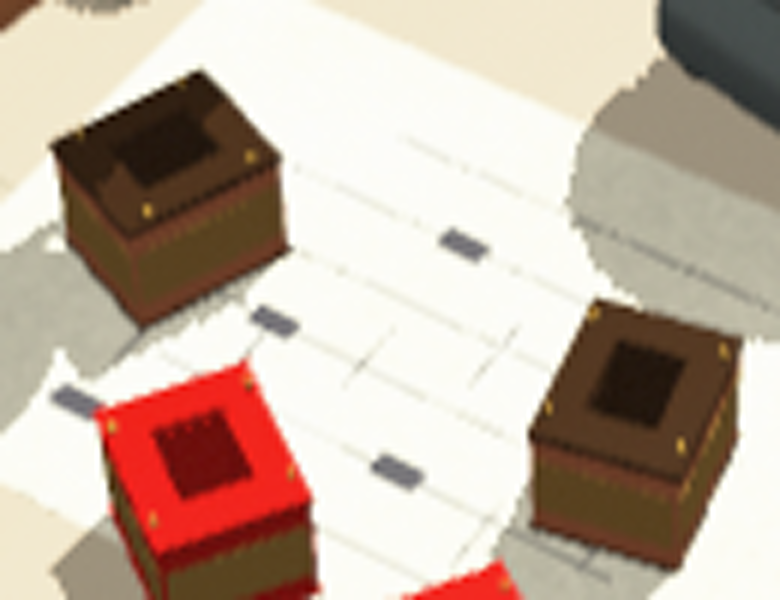

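Run:
```python
from plan import *
a=load('scene')
c=np.array([[237,70],[277,110],[212,160],[172,122]])/5+[140,320]
w=plane(a,c-0.4,97);print(w.round(1),w.mean(0))
go([451.8,-107,75],74.8)
```

```text
[[ 528.7 -300.8   97. ]
 [ 548.8 -303.5   97. ]
 [ 546.9 -327.5   97. ]
 [ 527.6 -325.7   97. ]] [ 537.97534111 -314.38789292   97.        ]
t 1.75 tcp [416.32 -41.2  125.39] F [-0.28  0.49  0.1 ] T [0.   0.04 0.06] w 0.811 q [ -5.6   5.7 -25.5  58.9  -0.   10. ]
x [-0.001 -0.001 -1.   ] y [ 0.269  0.963 -0.001] z [ 0.963 -0.269 -0.001] jawyaw(mod180) 74.38
rotvec [-0.42 -0.03  0.05] dist [ 35.5 -65.8 -50.4] n 3
{"x":0.34,"y":-0.36,"z":0.35,"wx":-0.04},
{"x":0.33,"y":-0.36,"z":0.34,"wx":-0.04},
{"x":0.34,"y":-0.36,"z":0.35,"wx":-0.04},
```

Request:
step_arm --deltas '[{"x": 0.34, "y": -0.36, "z": 0.35, "wx": -0.03, "wy": 0, "wz": 0, "grip": 0.62}, {"x": 0.34, "y": -0.36, "z": 0.35, "wx": -0.03, "wy": 0, "wz": 0, "grip": 0.62}, {"x": 0.34, "y": -0.36, "z": 0.34, "wx": -0.03, "wy": 0, "wz": 0, "grip": 0.62}, {"x": 0, "y": 0, "z": 0, "wx": 0, "wy": 0, "wz": 0, "grip": 0.62}]'

```text
time_s: 2.15
tcp_pos: [451.0, -105.0, 73.4]
tcp_rot: [-170.7, 89.9, 174.2]
contact_force: [-1.3, -0.1, 0.3]
gripper_width: 0.806
```

Run:
```python
from plan import *
go([451.8,-107,3],74.8,vmax=20)
im=grab('scene')
c=im['frame'][180:330,160:360];cv2.imwrite('pics/s3.png',cv2.resize(c,None,fx=4,fy=4,interpolation=cv2.INTER_CUBIC))
```

```text
t 2.15 tcp [ 451.01 -105.02   73.41] F [-1.25 -0.06  0.35] T [-0.    0.07  0.06] w 0.806 q [-13.1  13.4 -24.3  52.5  -0.    2. ]
x [-0.002  0.    -1.   ] y [ 0.261  0.965 -0.   ] z [ 0.965 -0.261 -0.002] jawyaw(mod180) 74.86
rotvec [ 0.06 -0.14  0.02] dist [  0.8  -2.  -70.4] n 4
{"x":0.35,"y":-0.01,"z":0.01,"wy":-0.01},
{"x":0.35,"y":-0.01,"z":0.01,"wy":-0.01},
{"x":0.35,"y":-0.01,"wy":-0.01},
{"x":0.36,"z":0.01,"wy":-0.01},
```

View pics/s3.png

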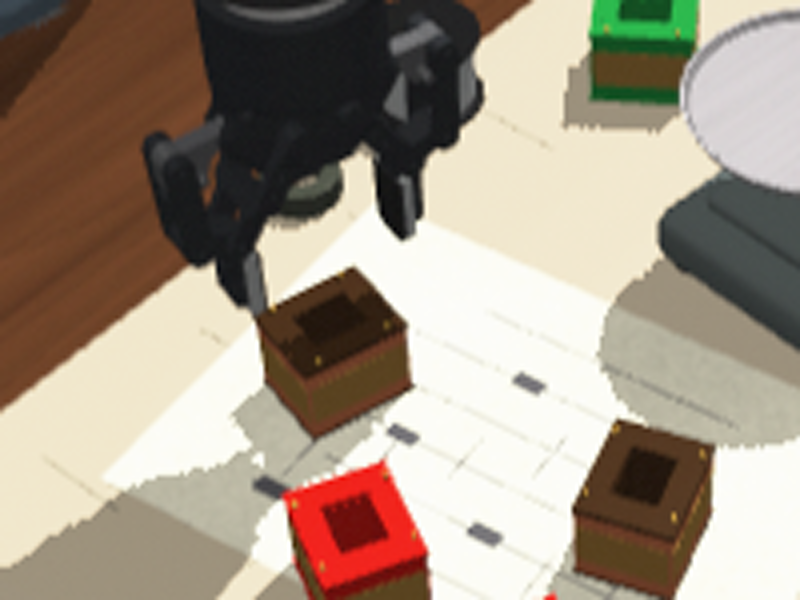

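Request:
step_arm --deltas '[{"x": 0.35, "y": -0.02, "z": 0.01, "wx": 0, "wy": -0.01, "wz": 0, "grip": 0.62}, {"x": 0.35, "y": -0.02, "z": 0.01, "wx": 0, "wy": -0.01, "wz": 0, "grip": 0.62}, {"x": 0.35, "y": 0, "z": 0.01, "wx": 0, "wy": 0, "wz": 0, "grip": 0.62}, {"x": 0.34, "y": 0, "z": 0, "wx": 0, "wy": 0, "wz": 0, "grip": 0.62}, {"x": 0, "y": 0, "z": 0, "wx": 0, "wy": 0, "wz": 0, "grip": 0.62}]'

```text
time_s: 2.7
tcp_pos: [450.8, -105.0, 4.8]
tcp_rot: [174.3, 89.9, 159.3]
contact_force: [-0.6, 0.5, 0.9]
gripper_width: 0.808
```

Run:
```python
from plan import *
im=load('scene');print(plane(im,[[224.5,257],[261,238.7]],81).round(1))
go([451.8,-107,3],74.8,vmax=20)
im=grab('scene')
c=im['frame'][180:330,160:360];cv2.imwrite('pics/s4.png',cv2.resize(c,None,fx=4,fy=4,interpolation=cv2.INTER_CUBIC))
```

```text
[[ 448.8 -143.2   81. ]
 [ 468.1  -70.9   81. ]]
t 2.7 tcp [ 450.84 -104.96    4.83] F [-0.57  0.49  0.85] T [0.01 0.03 0.01] w 0.808 q [-13.1  17.9 -29.7  42.4   0.    1.9]
x [-0.001  0.    -1.   ] y [0.259 0.966 0.   ] z [ 0.966 -0.259 -0.001] jawyaw(mod180) 75.0
rotvec [ 0.2  -0.07 -0.01] dist [ 1.  -2.  -1.8] n 1
{"x":0.037,"y":-0.035,"z":0.029,"wx":0.049,"wy":-0.018,"wz":-0.002},
```

View pics/s4.png

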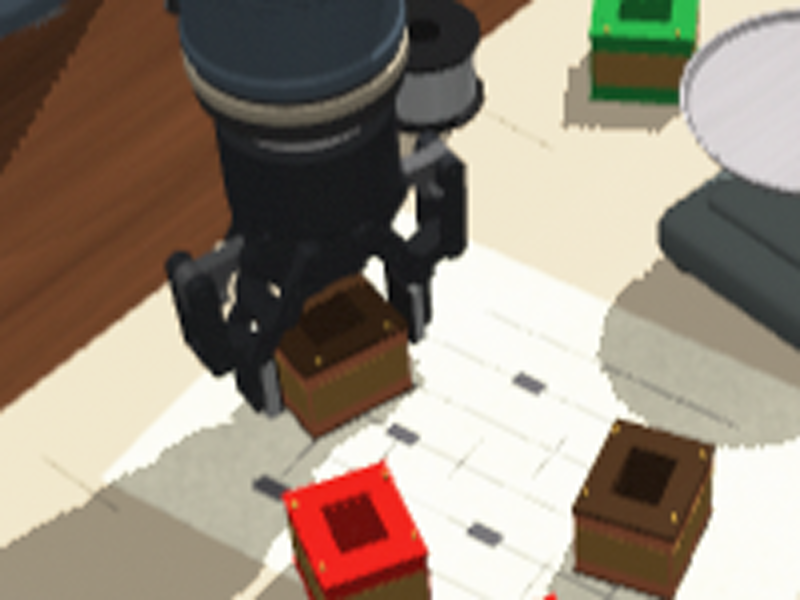

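Request:
step_arm --deltas '[{"x": 0.03, "y": -0.04, "z": 0.03, "wx": 0, "wy": 0, "wz": 0, "grip": 0.62}, {"x": 0, "y": 0, "z": 0, "wx": 0, "wy": 0, "wz": 0, "grip": 0.62}]'

```text
time_s: 2.95
tcp_pos: [453.9, -108.6, 5.2]
tcp_rot: [0.1, 89.8, -14.9]
contact_force: [0.1, -0.2, -0.1]
gripper_width: 0.81
```

Run:
```python
from plan import *
for i in range(5):
    print(manip.get_obs()['tcp_pos'].round(2),manip.get_obs()['joint_pos'].round(3), manip.get_obs()['time_s'])
```

```text
[ 453.93 -108.58    5.25] [-1.3450e+01  1.8090e+01 -2.9400e+01  4.2345e+01 -4.0000e-03  1.5890e+00] 2.95
[ 453.93 -108.58    5.25] [-1.3450e+01  1.8090e+01 -2.9400e+01  4.2345e+01 -4.0000e-03  1.5890e+00] 2.95
[ 453.93 -108.58    5.25] [-1.3450e+01  1.8090e+01 -2.9400e+01  4.2345e+01 -4.0000e-03  1.5890e+00] 2.95
[ 453.93 -108.58    5.25] [-1.3450e+01  1.8090e+01 -2.9400e+01  4.2345e+01 -4.0000e-03  1.5890e+00] 2.95
[ 453.93 -108.58    5.25] [-1.3450e+01  1.8090e+01 -2.9400e+01  4.2345e+01 -4.0000e-03  1.5890e+00] 2.95
```

Request:
step_arm --deltas '[{"x": 0, "y": 0, "z": 0, "wx": 0, "wy": 0, "wz": 0, "grip": 0.62}]'

```text
time_s: 3.05
tcp_pos: [453.7, -108.6, 5.0]
tcp_rot: [0.9, 89.9, -14.2]
contact_force: [-0.6, -0.2, -0.8]
gripper_width: 0.811
```

Request:
step_arm --deltas '[{"x": 0, "y": 0, "z": 0, "wx": 0, "wy": 0, "wz": 0, "grip": 0.62}]'

```text
time_s: 3.15
tcp_pos: [453.5, -108.5, 4.7]
tcp_rot: [1.4, 89.9, -13.6]
contact_force: [0.2, 0.2, -0.3]
gripper_width: 0.813
```

Request:
step_arm --deltas '[{"x": 0, "y": 0, "z": 0, "wx": 0, "wy": 0, "wz": 0, "grip": 0.0}, {"x": 0, "y": 0, "z": 0, "wx": 0, "wy": 0, "wz": 0, "grip": -0.3}, {"x": 0, "y": 0, "z": 0, "wx": 0, "wy": 0, "wz": 0, "grip": -0.3}, {"x": 0, "y": 0, "z": 0, "wx": 0, "wy": 0, "wz": 0, "grip": -0.3}]' --force 50

```text
time_s: 3.55
tcp_pos: [453.4, -108.4, 4.7]
tcp_rot: [9.0, 89.9, -6.0]
contact_force: [-0.7, 2.0, 7.8]
gripper_width: 0.631
```

Run:
```python
from plan import *
go([453,-107,200])
```

```text
t 3.55 tcp [ 453.4  -108.37    4.7 ] F [-0.65  1.98  7.83] T [ 0.32  0.34 -0.06] w 0.631 q [-13.5  18.1 -29.4  42.3   0.    1.6]
x [ 0.002 -0.    -1.   ] y [0.26  0.966 0.   ] z [ 0.966 -0.26   0.002] jawyaw(mod180) 74.96
rotvec [-0.    0.11 -0.02] dist [ -0.4   1.4 195.3] n 5
{"x":-0.78,"y":0.01,"wy":0.01},
{"x":-0.78,"wy":0.01},
{"x":-0.78,"y":0.01,"wy":0.01},
{"x":-0.78,"z":-0.01,"wy":0.01},
{"x":-0.79,"y":0.01,"wy":0.01},
```

Request:
step_arm --deltas '[{"x": -0.1, "y": 0, "z": 0, "wx": 0, "wy": 0, "wz": 0, "grip": -0.3}, {"x": -0.5, "y": 0, "z": 0, "wx": 0, "wy": 0, "wz": 0, "grip": -0.3}, {"x": -0.8, "y": 0, "z": 0, "wx": 0, "wy": 0, "wz": 0, "grip": -0.3}, {"x": -0.8, "y": 0, "z": 0, "wx": 0, "wy": 0, "wz": 0, "grip": -0.3}, {"x": -0.8, "y": 0, "z": 0, "wx": 0, "wy": 0, "wz": 0, "grip": -0.3}, {"x": -0.8, "y": 0, "z": 0, "wx": 0, "wy": 0, "wz": 0, "grip": -0.3}]'

```text
time_s: 4.15
tcp_pos: [452.3, -108.3, 196.1]
tcp_rot: [-3.7, 89.9, -18.7]
contact_force: [1.0, -0.4, -4.4]
gripper_width: 0.626
```

Run:
```python
from plan import *
go([602,297,195],84.7)
```

```text
t 4.15 tcp [ 452.35 -108.3   196.15] F [ 0.97 -0.41 -4.44] T [-0.07 -0.19  0.  ] w 0.626 q [-13.5   8.6 -11.5  69.9  -0.    1.6]
x [ 0.001 -0.    -1.   ] y [ 0.26   0.966 -0.   ] z [ 0.966 -0.26   0.001] jawyaw(mod180) 74.95
rotvec [-9.75  0.06  0.01] dist [149.7 405.3  -1.1] n 11
{"y":0.78,"z":0.07,"wx":-0.22},
{"y":0.78,"z":0.08,"wx":-0.22},
{"y":0.78,"z":0.1,"wx":-0.22},
{"y":0.78,"z":0.11,"wx":-0.22},
{"y":0.78,"z":0.12,"wx":-0.22},
{"y":0.77,"z":0.13,"wx":-0.22},
{"y":0.77,"z":0.14,"wx":-0.22},
{"x":0.01,"y":0.77,"z":0.16,"wx":-0.22},
{"y":0.77,"z":0.17,"wx":-0.22},
{"x":0.01,"y":0.77,"z":0.18,"wx":-0.22},
{"y":0.76,"z":0.18,"wx":-0.22},
```

Request:
step_arm --deltas '[{"x": 0, "y": 0.78, "z": 0.07, "wx": -0.22, "wy": 0, "wz": 0, "grip": -0.3}, {"x": 0, "y": 0.78, "z": 0.08, "wx": -0.22, "wy": 0, "wz": 0, "grip": -0.3}, {"x": 0, "y": 0.78, "z": 0.1, "wx": -0.22, "wy": 0, "wz": 0, "grip": -0.3}, {"x": 0, "y": 0.78, "z": 0.11, "wx": -0.22, "wy": 0, "wz": 0, "grip": -0.3}, {"x": 0, "y": 0.78, "z": 0.12, "wx": -0.22, "wy": 0, "wz": 0, "grip": -0.3}, {"x": 0, "y": 0.77, "z": 0.13, "wx": -0.22, "wy": 0, "wz": 0, "grip": -0.3}, {"x": 0, "y": 0.77, "z": 0.14, "wx": -0.22, "wy": 0, "wz": 0, "grip": -0.3}, {"x": 0, "y": 0.77, "z": 0.16, "wx": -0.22, "wy": 0, "wz": 0, "grip": -0.3}]'

```text
time_s: 4.95
tcp_pos: [561.9, 187.6, 194.3]
tcp_rot: [-31.8, 89.9, -39.8]
contact_force: [1.1, -0.9, -3.0]
gripper_width: 0.627
```

Request:
step_arm --deltas '[{"x": 0, "y": 0.77, "z": 0.17, "wx": -0.22, "wy": 0, "wz": 0, "grip": -0.3}, {"x": 0, "y": 0.77, "z": 0.18, "wx": -0.22, "wy": 0, "wz": 0, "grip": -0.3}, {"x": 0, "y": 0.76, "z": 0.18, "wx": -0.22, "wy": 0, "wz": 0, "grip": -0.3}, {"x": 0, "y": 0, "z": 0, "wx": 0, "wy": 0, "wz": 0, "grip": -0.3}, {"x": 0, "y": 0, "z": 0, "wx": 0, "wy": 0, "wz": 0, "grip": -0.3}]'

```text
time_s: 5.45
tcp_pos: [602.2, 297.4, 193.5]
tcp_rot: [-82.7, 89.9, -88.0]
contact_force: [-0.2, 0.1, -3.4]
gripper_width: 0.626
```

Run:
```python
from plan import *
go([602,297,125],84.7,vmax=20)
im=grab('scene','s5.png')
c=im['frame'][60:260,300:500];cv2.imwrite('pics/s5c.png',cv2.resize(c,None,fx=3,fy=3,interpolation=cv2.INTER_CUBIC))
```

```text
t 5.45 tcp [602.16 297.4  193.49] F [-0.21  0.07 -3.42] T [-0.07 -0.01  0.  ] w 0.626 q [26.3 34.2 25.1 80.9 -0.1 31.6]
x [ 0.    -0.001 -1.   ] y [ 0.093  0.996 -0.001] z [ 0.996 -0.093  0.   ] jawyaw(mod180) 84.69
rotvec [-0.01  0.01  0.07] dist [ -0.2  -0.4 -68.5] n 4
{"x":0.34},
{"x":0.34},
{"x":0.34},
{"x":0.35,"y":-0.01},
```

View pics/s5c.png

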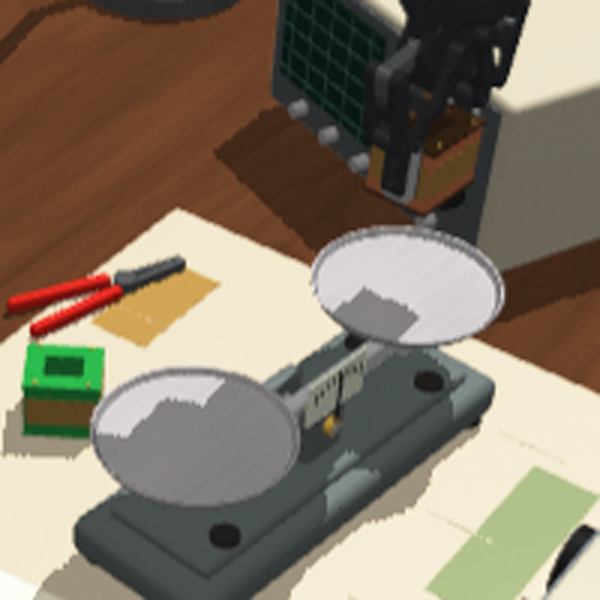

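Request:
step_arm --deltas '[{"x": 0.35, "y": 0, "z": 0, "wx": 0, "wy": 0, "wz": 0, "grip": -0.3}, {"x": 0.4, "y": 0, "z": 0, "wx": 0, "wy": 0, "wz": 0, "grip": -0.3}, {"x": 0.4, "y": 0, "z": 0, "wx": 0, "wy": 0, "wz": 0, "grip": -0.3}, {"x": 0.2, "y": 0, "z": 0, "wx": 0, "wy": 0, "wz": 0, "grip": -0.3}, {"x": 0.1, "y": 0, "z": 0, "wx": 0, "wy": 0, "wz": 0, "grip": -0.3}, {"x": 0, "y": 0, "z": 0, "wx": 0, "wy": 0, "wz": 0, "grip": -0.3}, {"x": 0, "y": 0, "z": 0, "wx": 0, "wy": 0, "wz": 0, "grip": -0.3}]'

```text
time_s: 6.2
tcp_pos: [603.0, 296.9, 122.9]
tcp_rot: [9.2, 89.9, 3.8]
contact_force: [0.2, -1.0, -2.8]
gripper_width: 0.625
```

Request:
step_arm --deltas '[{"x": 0.02, "y": 0, "z": 0, "wx": 0, "wy": 0, "wz": 0, "grip": -0.3}, {"x": 0.02, "y": 0, "z": 0, "wx": 0, "wy": 0, "wz": 0, "grip": -0.3}, {"x": 0.02, "y": 0, "z": 0, "wx": 0, "wy": 0, "wz": 0, "grip": -0.3}, {"x": 0.02, "y": 0, "z": 0, "wx": 0, "wy": 0, "wz": 0, "grip": -0.3}]'

```text
time_s: 6.6
tcp_pos: [602.6, 296.9, 117.8]
tcp_rot: [-8.8, 89.9, -14.2]
contact_force: [-0.2, 0.7, -3.5]
gripper_width: 0.625
```

Run:
```python
from plan import *
status()
im=grab('scene','s6.png')
c=im['frame'][60:260,300:500];cv2.imwrite('pics/s6c.png',cv2.resize(c,None,fx=3,fy=3,interpolation=cv2.INTER_CUBIC))
```

```text
t 6.6 tcp [602.61 296.93 117.84] F [-0.18  0.66 -3.5 ] T [-0.03 -0.02  0.03] w 0.625 q [26.3 35.  15.5 70.5 -0.1 31.6]
x [ 0.001 -0.    -1.   ] y [ 0.094  0.996 -0.   ] z [ 0.996 -0.094  0.001] jawyaw(mod180) 84.63
```

View pics/s6c.png

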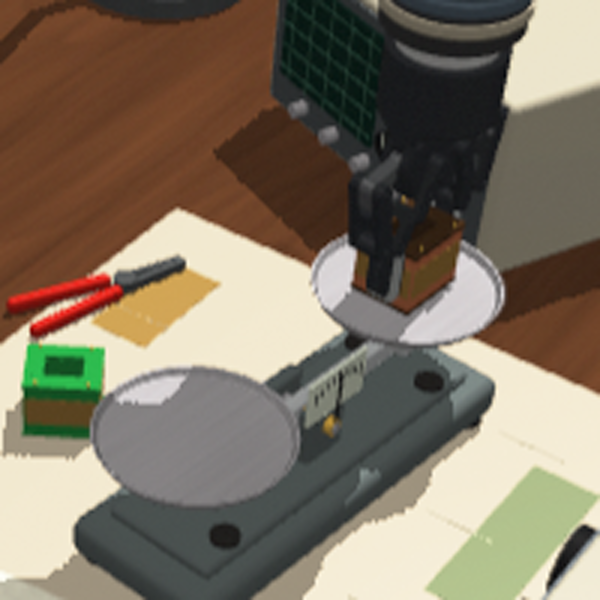

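Request:
step_arm --deltas '[{"x": 0.02, "y": 0, "z": 0, "wx": 0, "wy": 0, "wz": 0, "grip": -0.3}, {"x": 0.02, "y": 0, "z": 0, "wx": 0, "wy": 0, "wz": 0, "grip": -0.3}, {"x": 0.02, "y": 0, "z": 0, "wx": 0, "wy": 0, "wz": 0, "grip": -0.3}, {"x": 0.02, "y": 0, "z": 0, "wx": 0, "wy": 0, "wz": 0, "grip": -0.3}, {"x": 0.02, "y": 0, "z": 0, "wx": 0, "wy": 0, "wz": 0, "grip": -0.3}, {"x": 0.02, "y": 0, "z": 0, "wx": 0, "wy": 0, "wz": 0, "grip": -0.3}]'

```text
time_s: 7.25
tcp_pos: [602.6, 296.9, 111.8]
tcp_rot: [-9.1, 89.9, -14.5]
contact_force: [-0.5, 0.1, -2.2]
gripper_width: 0.624
```

Request:
step_arm --deltas '[{"x": 0.02, "y": 0, "z": 0, "wx": 0, "wy": 0, "wz": 0, "grip": -0.3}, {"x": 0.02, "y": 0, "z": 0, "wx": 0, "wy": 0, "wz": 0, "grip": -0.3}, {"x": 0.02, "y": 0, "z": 0, "wx": 0, "wy": 0, "wz": 0, "grip": -0.3}, {"x": 0.02, "y": 0, "z": 0, "wx": 0, "wy": 0, "wz": 0, "grip": -0.3}, {"x": 0.02, "y": 0, "z": 0, "wx": 0, "wy": 0, "wz": 0, "grip": -0.3}]'

```text
time_s: 7.75
tcp_pos: [602.6, 296.9, 106.8]
tcp_rot: [-8.6, 89.9, -13.9]
contact_force: [0.9, 0.1, -3.2]
gripper_width: 0.625
```

Run:
```python
from plan import *
status()
im=grab('scene','s7.png')
c=im['frame'][60:260,300:500];cv2.imwrite('pics/s7c.png',cv2.resize(c,None,fx=3,fy=3,interpolation=cv2.INTER_CUBIC))
```

```text
t 7.75 tcp [602.64 296.91 106.81] F [ 0.94  0.06 -3.23] T [-0.06 -0.   -0.04] w 0.625 q [26.3 35.2 14.3 69.  -0.1 31.6]
x [ 0.001 -0.    -1.   ] y [ 0.094  0.996 -0.   ] z [ 0.996 -0.094  0.001] jawyaw(mod180) 84.63
```

View pics/s7c.png

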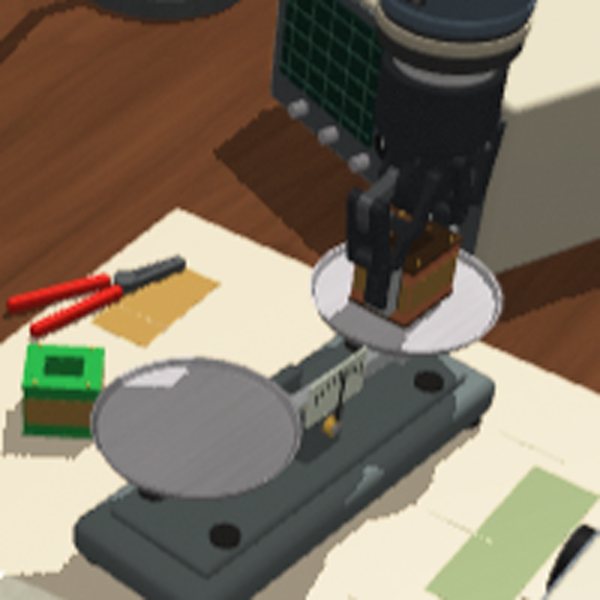

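Request:
step_arm --deltas '[{"x": 0.02, "y": 0, "z": 0, "wx": 0, "wy": 0, "wz": 0, "grip": -0.3}, {"x": 0.02, "y": 0, "z": 0, "wx": 0, "wy": 0, "wz": 0, "grip": -0.3}, {"x": 0.02, "y": 0, "z": 0, "wx": 0, "wy": 0, "wz": 0, "grip": -0.3}]'

```text
time_s: 8.1
tcp_pos: [602.6, 296.9, 103.8]
tcp_rot: [-10.8, 89.9, -16.1]
contact_force: [-0.1, -0.6, -1.9]
gripper_width: 0.627
```

Request:
step_arm --deltas '[{"x": 0.01, "y": 0, "z": 0, "wx": 0, "wy": 0, "wz": 0, "grip": -0.3}, {"x": 0, "y": 0, "z": 0, "wx": 0, "wy": 0, "wz": 0, "grip": -0.3}]'

```text
time_s: 8.3
tcp_pos: [602.6, 296.9, 103.3]
tcp_rot: [-8.8, 89.9, -14.2]
contact_force: [-0.3, 0.3, -3.5]
gripper_width: 0.628
```

Request:
step_arm --deltas '[{"x": 0.008, "y": 0, "z": 0, "wx": 0, "wy": 0, "wz": 0, "grip": -0.3}, {"x": 0, "y": 0, "z": 0, "wx": 0, "wy": 0, "wz": 0, "grip": -0.3}]'

```text
time_s: 8.5
tcp_pos: [602.7, 296.9, 103.2]
tcp_rot: [-2.9, 89.9, -8.3]
contact_force: [-1.0, -1.1, 1.8]
gripper_width: 0.627
```

Request:
step_arm --deltas '[{"x": 0.008, "y": 0, "z": 0, "wx": 0, "wy": 0, "wz": 0, "grip": -0.3}, {"x": 0, "y": 0, "z": 0, "wx": 0, "wy": 0, "wz": 0, "grip": -0.3}]'

```text
time_s: 8.7
tcp_pos: [602.7, 296.9, 103.2]
tcp_rot: [0.2, 89.9, -5.2]
contact_force: [-3.6, -2.5, 5.6]
gripper_width: 0.625
```

Request:
step_arm --deltas '[{"x": -0.01, "y": 0, "z": 0, "wx": 0, "wy": 0, "wz": 0, "grip": -0.3}, {"x": 0, "y": 0, "z": 0, "wx": 0, "wy": 0, "wz": 0, "grip": -0.3}]'

```text
time_s: 8.9
tcp_pos: [602.7, 296.9, 103.2]
tcp_rot: [-2.3, 89.9, -7.7]
contact_force: [-1.7, -0.3, 3.1]
gripper_width: 0.623
```

Request:
step_arm --deltas '[{"x": -0.01, "y": 0, "z": 0, "wx": 0, "wy": 0, "wz": 0, "grip": -0.3}, {"x": 0, "y": 0, "z": 0, "wx": 0, "wy": 0, "wz": 0, "grip": -0.3}]'

```text
time_s: 9.1
tcp_pos: [602.6, 296.9, 103.3]
tcp_rot: [-15.5, 89.9, -20.8]
contact_force: [-0.4, -0.1, -2.7]
gripper_width: 0.62
```

Request:
step_arm --deltas '[{"x": 0.004, "y": 0, "z": 0, "wx": 0, "wy": 0, "wz": 0, "grip": 0.35}, {"x": 0, "y": 0, "z": 0, "wx": 0, "wy": 0, "wz": 0, "grip": 0.62}, {"x": 0, "y": 0, "z": 0, "wx": 0, "wy": 0, "wz": 0, "grip": 0.62}, {"x": 0, "y": 0, "z": 0, "wx": 0, "wy": 0, "wz": 0, "grip": 0.62}]' --force 20

```text
time_s: 9.5
tcp_pos: [602.7, 296.9, 103.4]
tcp_rot: [-5.2, 89.9, -10.6]
contact_force: [0.0, -0.0, 0.3]
gripper_width: 0.814
```

Request:
step_arm --deltas '[{"x": -0.2, "y": 0, "z": 0, "wx": 0, "wy": 0, "wz": 0, "grip": 0.62}, {"x": -0.6, "y": 0, "z": 0, "wx": 0, "wy": 0, "wz": 0, "grip": 0.62}, {"x": -0.8, "y": 0, "z": 0, "wx": 0, "wy": 0, "wz": 0, "grip": 0.62}, {"x": -0.6, "y": 0, "z": 0, "wx": 0, "wy": 0, "wz": 0, "grip": 0.62}]'

```text
time_s: 9.9
tcp_pos: [602.5, 297.0, 216.6]
tcp_rot: [14.6, 89.8, 9.2]
contact_force: [0.9, -0.2, 0.7]
gripper_width: 0.81
```

Run:
```python
from plan import *
im=grab('scene','s8.png')
c=im['frame'][60:260,300:500];cv2.imwrite('pics/s8c.png',cv2.resize(c,None,fx=3,fy=3,interpolation=cv2.INTER_CUBIC))
go([618.4,-90.4,150],107.7,vmax=45)
```

```text
t 9.95 tcp [603.68 297.56 221.39] F [-0.09 -1.48  4.68] T [0.03 0.   0.01] w 0.81 q [26.3 34.  28.8 84.3 -0.1 31.6]
x [ 0.008  0.003 -1.   ] y [0.093 0.996 0.004] z [ 0.996 -0.093  0.008] jawyaw(mod180) 84.64
rotvec [-23.06   0.48  -0.12] dist [  14.7 -388.   -71.4] n 9
{"x":0.16,"y":-0.86,"z":0.11,"wx":-0.64,"wy":0.01},
{"x":0.16,"y":-0.86,"z":0.07,"wx":-0.64,"wy":0.01},
{"x":0.16,"y":-0.86,"z":0.04,"wx":-0.64,"wy":0.01},
{"x":0.15,"y":-0.86,"wx":-0.64,"wy":0.01},
{"x":0.16,"y":-0.86,"z":-0.04,"wx":-0.64,"wy":0.01},
{"x":0.15,"y":-0.86,"z":-0.08,"wx":-0.64,"wy":0.01},
{"x":0.16,"y":-0.86,"z":-0.12,"wx":-0.64,"wy":0.01},
{"x":0.15,"y":-0.85,"z":-0.16,"wx":-0.64,"wy":0.01},
{"x":0.16,"y":-0.84,"z":-0.19,"wx":-0.64,"wy":0.01},
```

View pics/s8c.png

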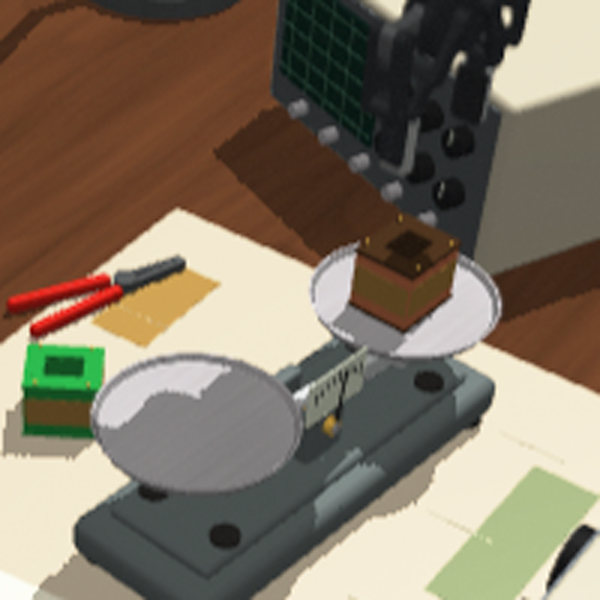

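Request:
step_arm --deltas '[{"x": 0.1, "y": -0.86, "z": 0.11, "wx": -0.64, "wy": 0, "wz": 0, "grip": 0.62}, {"x": 0.16, "y": -0.86, "z": 0.07, "wx": -0.64, "wy": 0, "wz": 0, "grip": 0.62}, {"x": 0.16, "y": -0.86, "z": 0.04, "wx": -0.64, "wy": 0, "wz": 0, "grip": 0.62}, {"x": 0.15, "y": -0.86, "z": 0, "wx": -0.64, "wy": 0, "wz": 0, "grip": 0.62}, {"x": 0.16, "y": -0.86, "z": -0.04, "wx": -0.64, "wy": 0, "wz": 0, "grip": 0.62}, {"x": 0.15, "y": -0.86, "z": -0.08, "wx": -0.64, "wy": 0, "wz": 0, "grip": 0.62}, {"x": 0.16, "y": -0.86, "z": -0.12, "wx": -0.64, "wy": 0, "wz": 0, "grip": 0.62}, {"x": 0.15, "y": -0.85, "z": -0.16, "wx": -0.64, "wy": 0, "wz": 0, "grip": 0.62}]'

```text
time_s: 10.75
tcp_pos: [615.1, -50.0, 154.4]
tcp_rot: [-26.5, 89.9, -11.3]
contact_force: [1.1, -0.1, 0.6]
gripper_width: 0.808
```

Request:
step_arm --deltas '[{"x": 0.16, "y": -0.84, "z": -0.19, "wx": -0.64, "wy": 0, "wz": 0, "grip": 0.62}, {"x": 0, "y": 0, "z": 0, "wx": 0, "wy": 0, "wz": 0, "grip": 0.62}]'

```text
time_s: 10.95
tcp_pos: [616.4, -96.1, 145.4]
tcp_rot: [-87.7, 89.9, -70.2]
contact_force: [-0.3, 1.5, 0.6]
gripper_width: 0.811
```

Run:
```python
from plan import *
go([619,-90.6,75],107.7)
im=grab('scene','s9.png')
hsv=cv2.cvtColor(im['frame'],cv2.COLOR_BGR2HSV)
P=cloud(im);m=((hsv[...,1]>180)&((hsv[...,0]<6)|(hsv[...,0]>174))&(P[...,2]>42)&(P[...,2]<52)).astype(np.uint8)
for c in cv2.findContours(m,cv2.RETR_EXTERNAL,cv2.CHAIN_APPROX_NONE)[0]:
    if cv2.contourArea(c)>200: print(cv2.boxPoints(cv2.minAreaRect(plane(im,c.reshape(-1,2),46)[:,:2].astype(np.float32))).round(0).tolist())
c=im['frame'][180:380,220:420];cv2.imwrite('pics/s9c.png',cv2.resize(c,None,fx=3,fy=3,interpolation=cv2.INTER_CUBIC))
```

```text
t 10.95 tcp [616.39 -96.05 145.42] F [-0.28  1.47  0.59] T [ 0.02  0.07 -0.01] w 0.811 q [ -8.8  28.4   8.7  70.2  -0.1 -26.3]
x [ 0.    -0.001 -1.   ] y [-0.301  0.954 -0.001] z [0.954 0.301 0.   ] jawyaw(mod180) 107.5
rotvec [-0.2   0.    0.08] dist [  2.6   5.5 -70.4] n 2
{"x":0.7,"y":0.05,"z":0.04,"wx":-0.03,"wz":0.01},
{"x":0.71,"y":0.04,"z":0.04,"wx":-0.03,"wz":0.01},
[[608.0, -203.0], [658.0, -228.0], [678.0, -187.0], [628.0, -162.0]]
[[506.0, -193.0], [555.0, -220.0], [577.0, -180.0], [527.0, -153.0]]
```

View pics/s9c.png

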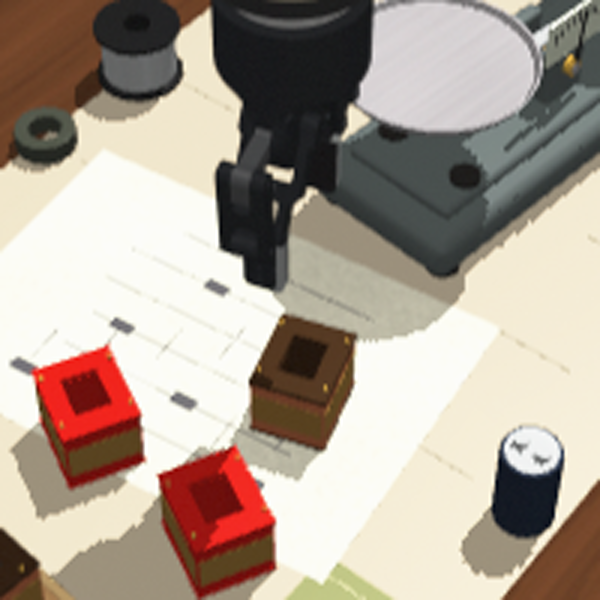

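Request:
step_arm --deltas '[{"x": 0.7, "y": 0.05, "z": 0.04, "wx": -0.03, "wy": 0, "wz": 0, "grip": 0.62}, {"x": 0.7, "y": 0.04, "z": 0.04, "wx": -0.03, "wy": 0, "wz": 0, "grip": 0.62}, {"x": 0, "y": 0, "z": 0, "wx": 0, "wy": 0, "wz": 0, "grip": 0.62}, {"x": 0, "y": 0, "z": 0, "wx": 0, "wy": 0, "wz": 0, "grip": 0.62}]'

```text
time_s: 11.4
tcp_pos: [619.6, -85.1, 77.1]
tcp_rot: [-30.5, 89.9, -12.5]
contact_force: [0.8, 0.7, 1.0]
gripper_width: 0.809
```

Run:
```python
from plan import *
go([619,-90.6,4],107.7,vmax=20)
```

```text
t 11.4 tcp [619.56 -85.1   77.08] F [0.84 0.75 1.05] T [ 0.01 -0.    0.  ] w 0.809 q [ -7.8  30.7   2.2  61.4  -0.  -25.8]
x [ 0.001 -0.    -1.   ] y [-0.308  0.951 -0.001] z [0.951 0.308 0.001] jawyaw(mod180) 107.95
rotvec [0.25 0.06 0.03] dist [ -0.6  -5.5 -73.1] n 4
{"x":0.37,"y":-0.03,"z":-0.01,"wx":0.02},
{"x":0.36,"y":-0.02,"z":-0.01,"wx":0.02},
{"x":0.37,"y":-0.03,"z":-0.01,"wx":0.02},
{"x":0.36,"y":-0.02,"z":-0.02,"wx":0.02},
```

Request:
step_arm --deltas '[{"x": 0.37, "y": -0.03, "z": -0.02, "wx": 0.02, "wy": 0, "wz": 0, "grip": 0.62}, {"x": 0.37, "y": -0.03, "z": -0.02, "wx": 0.02, "wy": 0, "wz": 0, "grip": 0.62}, {"x": 0.36, "y": -0.03, "z": -0.01, "wx": 0.02, "wy": 0, "wz": 0, "grip": 0.62}, {"x": 0.33, "y": -0.02, "z": -0.01, "wx": 0.02, "wy": 0, "wz": 0, "grip": 0.62}, {"x": 0, "y": 0, "z": 0, "wx": 0, "wy": 0, "wz": 0, "grip": 0.62}, {"x": 0, "y": 0, "z": 0, "wx": 0, "wy": 0, "wz": 0, "grip": 0.62}, {"x": 0, "y": 0, "z": 0, "wx": 0, "wy": 0, "wz": 0, "grip": 0.62}]'

```text
time_s: 12.1
tcp_pos: [619.7, -92.0, 6.6]
tcp_rot: [-27.6, 89.8, -10.0]
contact_force: [-0.8, 0.4, 0.6]
gripper_width: 0.809
```

Run:
```python
from plan import *
go([619,-90.6,4],107.7,vmax=20)
im=grab('scene','s10.png')
c=im['frame'][180:380,220:420];cv2.imwrite('pics/s10c.png',cv2.resize(c,None,fx=3,fy=3,interpolation=cv2.INTER_CUBIC))
```

```text
t 12.1 tcp [619.7  -92.02   6.58] F [-0.82  0.44  0.63] T [-0.03 -0.    0.03] w 0.809 q [ -8.4  34.   -3.2  52.6  -0.  -26. ]
x [ 0.004 -0.001 -1.   ] y [-0.302  0.953 -0.002] z [0.953 0.302 0.004] jawyaw(mod180) 107.6
rotvec [-0.1   0.2   0.11] dist [-0.7  1.4 -2.6] n 1
{"x":0.051,"y":0.031,"z":-0.005,"wx":-0.025,"wy":0.051,"wz":0.027},
```

View pics/s10c.png

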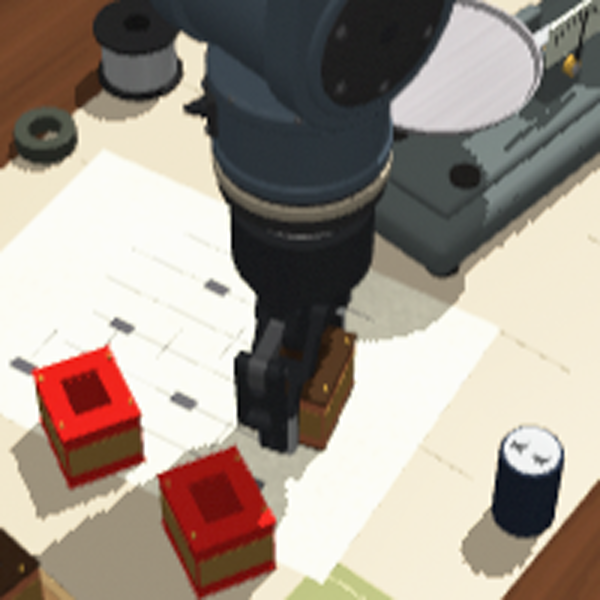

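Request:
step_arm --deltas '[{"x": 0.03, "y": 0.02, "z": 0, "wx": 0, "wy": 0.04, "wz": 0.02, "grip": 0.62}, {"x": 0, "y": 0, "z": 0, "wx": 0, "wy": 0, "wz": 0, "grip": 0.3}, {"x": 0, "y": 0, "z": 0, "wx": 0, "wy": 0, "wz": 0, "grip": -0.3}, {"x": 0, "y": 0, "z": 0, "wx": 0, "wy": 0, "wz": 0, "grip": -0.3}, {"x": 0, "y": 0, "z": 0, "wx": 0, "wy": 0, "wz": 0, "grip": -0.3}]' --force 25

```text
time_s: 12.65
tcp_pos: [618.3, -90.8, 3.4]
tcp_rot: [144.3, 89.9, 161.9]
contact_force: [-1.4, 2.5, 5.4]
gripper_width: 0.625
```

Request:
step_arm --deltas '[{"x": -0.02, "y": 0, "z": 0, "wx": 0, "wy": 0, "wz": 0, "grip": -0.3}, {"x": -0.5, "y": 0, "z": 0, "wx": 0, "wy": 0, "wz": 0, "grip": -0.3}, {"x": -0.8, "y": 0, "z": 0, "wx": 0, "wy": 0, "wz": 0, "grip": -0.3}, {"x": -0.8, "y": 0, "z": 0, "wx": 0, "wy": 0, "wz": 0, "grip": -0.3}, {"x": -0.8, "y": 0, "z": 0, "wx": 0, "wy": 0, "wz": 0, "grip": -0.3}, {"x": -0.7, "y": 0, "z": 0, "wx": 0, "wy": 0, "wz": 0, "grip": -0.3}]'

```text
time_s: 13.25
tcp_pos: [618.3, -91.2, 186.0]
tcp_rot: [170.5, 89.9, -171.9]
contact_force: [0.3, -0.5, -2.5]
gripper_width: 0.631
```

Run:
```python
from plan import *
go([578.5,89,190],84.7)
```

```text
t 13.25 tcp [618.26 -91.2  186.05] F [ 0.25 -0.53 -2.47] T [-0.01 -0.08 -0.02] w 0.631 q [ -8.4  28.   13.9  76.   -0.  -26. ]
x [-0.001 -0.    -1.   ] y [-0.302  0.953  0.   ] z [ 0.953  0.302 -0.001] jawyaw(mod180) 107.59
rotvec [22.89 -0.07  0.  ] dist [-39.8 180.2   4. ] n 6
{"x":-0.01,"y":0.61,"z":0.06,"wx":0.95},
{"x":-0.01,"y":0.62,"z":0.01,"wx":0.95},
{"x":-0.01,"y":0.61,"z":-0.03,"wx":0.95},
{"x":-0.02,"y":0.61,"z":-0.07,"wx":0.95},
{"x":-0.01,"y":0.61,"z":-0.1,"wx":0.95},
{"x":-0.02,"y":0.6,"z":-0.15,"wx":0.95},
```

Request:
step_arm --deltas '[{"x": -0.01, "y": 0.61, "z": 0.06, "wx": 0.95, "wy": 0, "wz": 0, "grip": -0.3}, {"x": -0.01, "y": 0.62, "z": 0.01, "wx": 0.95, "wy": 0, "wz": 0, "grip": -0.3}, {"x": -0.01, "y": 0.61, "z": -0.03, "wx": 0.95, "wy": 0, "wz": 0, "grip": -0.3}, {"x": -0.02, "y": 0.61, "z": -0.07, "wx": 0.95, "wy": 0, "wz": 0, "grip": -0.3}, {"x": -0.01, "y": 0.61, "z": -0.1, "wx": 0.95, "wy": 0, "wz": 0, "grip": -0.3}, {"x": -0.02, "y": 0.6, "z": -0.15, "wx": 0.95, "wy": 0, "wz": 0, "grip": -0.3}, {"x": 0, "y": 0, "z": 0, "wx": 0, "wy": 0, "wz": 0, "grip": -0.3}, {"x": 0, "y": 0, "z": 0, "wx": 0, "wy": 0, "wz": 0, "grip": -0.3}]'

```text
time_s: 14.05
tcp_pos: [578.4, 89.7, 188.0]
tcp_rot: [-167.8, 89.9, -172.9]
contact_force: [-0.3, -0.1, -1.8]
gripper_width: 0.629
```

Run:
```python
from plan import *
go([578.5,89,128],84.7,vmax=20)
im=grab('scene','s11.png')
c=im['frame'][60:260,300:500];cv2.imwrite('pics/s11c.png',cv2.resize(c,None,fx=3,fy=3,interpolation=cv2.INTER_CUBIC))
```

```text
t 14.05 tcp [578.38  89.68 187.98] F [-0.34 -0.08 -1.8 ] T [-0.01 -0.01 -0.03] w 0.629 q [ 8.8 23.1  6.7 73.7  0.  13.9]
x [-0.002 -0.    -1.   ] y [ 0.089  0.996 -0.   ] z [ 0.996 -0.089 -0.002] jawyaw(mod180) 84.89
rotvec [ 0.19 -0.12  0.03] dist [  0.1  -0.7 -60. ] n 3
{"x":0.4,"wx":0.02,"wy":-0.01},
{"x":0.4,"y":-0.01,"wx":0.02,"wy":-0.01},
{"x":0.4,"z":0.01,"wx":0.02,"wy":-0.01},
```

View pics/s11c.png

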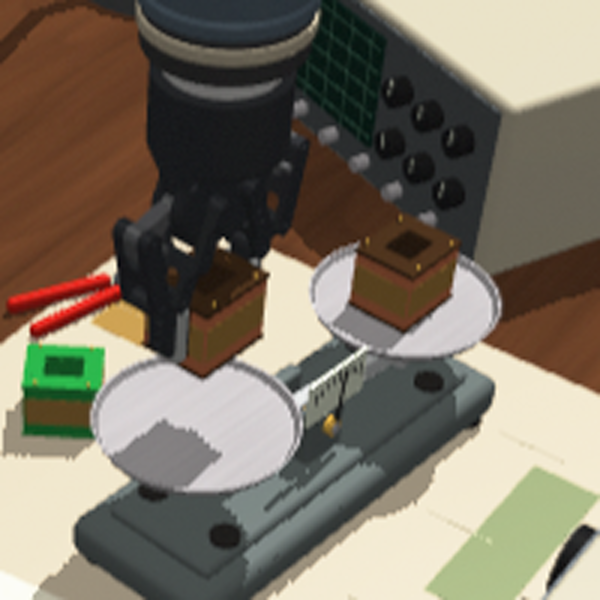

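Request:
step_arm --deltas '[{"x": 0.4, "y": 0, "z": 0, "wx": 0.02, "wy": -0.01, "wz": 0, "grip": -0.3}, {"x": 0.4, "y": -0.01, "z": 0, "wx": 0.02, "wy": -0.01, "wz": 0, "grip": -0.3}, {"x": 0.3, "y": 0, "z": 0, "wx": 0, "wy": 0, "wz": 0, "grip": -0.3}, {"x": 0.1, "y": 0, "z": 0, "wx": 0, "wy": 0, "wz": 0, "grip": -0.3}, {"x": 0, "y": 0, "z": 0, "wx": 0, "wy": 0, "wz": 0, "grip": -0.3}, {"x": 0, "y": 0, "z": 0, "wx": 0, "wy": 0, "wz": 0, "grip": -0.3}]'

```text
time_s: 14.7
tcp_pos: [579.0, 88.4, 128.8]
tcp_rot: [14.1, 90.0, 8.7]
contact_force: [0.4, 0.0, -2.7]
gripper_width: 0.625
```

Request:
step_arm --deltas '[{"x": 0.02, "y": 0, "z": 0, "wx": 0, "wy": 0, "wz": 0, "grip": -0.3}, {"x": 0.02, "y": 0, "z": 0, "wx": 0, "wy": 0, "wz": 0, "grip": -0.3}, {"x": 0, "y": 0, "z": 0, "wx": 0, "wy": 0, "wz": 0, "grip": -0.3}]'

```text
time_s: 15.0
tcp_pos: [578.6, 88.8, 126.3]
tcp_rot: [92.5, 90.0, 87.2]
contact_force: [0.0, 0.6, -2.2]
gripper_width: 0.631
```

Request:
step_arm --deltas '[{"x": 0.02, "y": 0, "z": 0, "wx": 0, "wy": 0, "wz": 0, "grip": -0.3}, {"x": 0.02, "y": 0, "z": 0, "wx": 0, "wy": 0, "wz": 0, "grip": -0.3}, {"x": 0.01, "y": 0, "z": 0, "wx": 0, "wy": 0, "wz": 0, "grip": -0.3}, {"x": 0, "y": 0, "z": 0, "wx": 0, "wy": 0, "wz": 0, "grip": -0.3}]'

```text
time_s: 15.4
tcp_pos: [578.4, 88.8, 123.5]
tcp_rot: [-169.9, 90.0, -175.3]
contact_force: [-0.1, 0.4, -2.2]
gripper_width: 0.628
```

Request:
step_arm --deltas '[{"x": 0.01, "y": 0, "z": 0, "wx": 0, "wy": 0, "wz": 0, "grip": -0.3}, {"x": 0, "y": 0, "z": 0, "wx": 0, "wy": 0, "wz": 0, "grip": -0.3}]'

```text
time_s: 15.6
tcp_pos: [578.5, 88.8, 123.1]
tcp_rot: [-171.0, 90.0, -176.4]
contact_force: [0.1, -0.1, -2.1]
gripper_width: 0.632
```

Request:
step_arm --deltas '[{"x": 0.01, "y": 0, "z": 0, "wx": 0, "wy": 0, "wz": 0, "grip": -0.3}, {"x": 0, "y": 0, "z": 0, "wx": 0, "wy": 0, "wz": 0, "grip": -0.3}]'

```text
time_s: 15.8
tcp_pos: [578.5, 88.8, 122.7]
tcp_rot: [170.7, 90.0, 165.3]
contact_force: [-1.2, 0.4, 0.7]
gripper_width: 0.63
```

Request:
step_arm --deltas '[{"x": 0, "y": 0, "z": 0, "wx": 0, "wy": 0, "wz": 0, "grip": 0.35}, {"x": 0, "y": 0, "z": 0, "wx": 0, "wy": 0, "wz": 0, "grip": 0.62}, {"x": 0, "y": 0, "z": 0, "wx": 0, "wy": 0, "wz": 0, "grip": 0.62}, {"x": 0, "y": 0, "z": 0, "wx": 0, "wy": 0, "wz": 0, "grip": 0.62}]'

```text
time_s: 16.2
tcp_pos: [578.5, 88.8, 122.7]
tcp_rot: [-177.3, 90.0, 177.3]
contact_force: [-0.0, 0.3, 0.1]
gripper_width: 0.81
```

Request:
step_arm --deltas '[{"x": -0.2, "y": 0, "z": 0, "wx": 0, "wy": 0, "wz": 0, "grip": 0.62}, {"x": -0.6, "y": 0, "z": 0, "wx": 0, "wy": 0, "wz": 0, "grip": 0.62}, {"x": -0.8, "y": 0, "z": 0, "wx": 0, "wy": 0, "wz": 0, "grip": 0.62}, {"x": -0.4, "y": 0, "z": 0, "wx": 0, "wy": 0, "wz": 0, "grip": 0.62}, {"x": 0, "y": 0, "z": 0, "wx": 0, "wy": 0, "wz": 0, "grip": 0.62}]'

```text
time_s: 16.7
tcp_pos: [580.0, 89.0, 226.5]
tcp_rot: [14.7, 89.7, 9.3]
contact_force: [0.1, -0.1, -0.3]
gripper_width: 0.808
```

Run:
```python
from plan import *
go([602,297,225],84.7,vmax=20)
im=grab('scene','s12.png')
c=im['frame'][60:260,300:500];cv2.imwrite('pics/s12c.png',cv2.resize(c,None,fx=3,fy=3,interpolation=cv2.INTER_CUBIC))
```

```text
t 16.7 tcp [579.98  89.01 226.54] F [ 0.13 -0.06 -0.29] T [-0.07 -0.02 -0.05] w 0.808 q [ 8.7 22.5 11.4 78.6  0.  14.1]
x [ 0.005  0.001 -1.   ] y [0.094 0.996 0.001] z [ 0.996 -0.094  0.005] jawyaw(mod180) 84.63
rotvec [-0.07  0.29 -0.08] dist [ 22.  208.   -1.5] n 11
{"y":0.38,"wy":0.01},
{"y":0.38,"wy":0.01},
{"y":0.38,"z":0.01,"wy":0.01},
{"y":0.38,"wy":0.01},
{"x":0.01,"y":0.38,"z":0.01,"wy":0.01},
{"y":0.38,"wy":0.01},
{"x":0.01,"y":0.38,"z":0.01,"wy":0.01},
{"y":0.38,"wy":0.01},
{"x":0.01,"y":0.38,"z":0.01,"wy":0.01},
{"y":0.38,"wy":0.01},
{"x":0.01,"y":0.38,"z":0.01,"wy":0.01},
```

View pics/s12c.png

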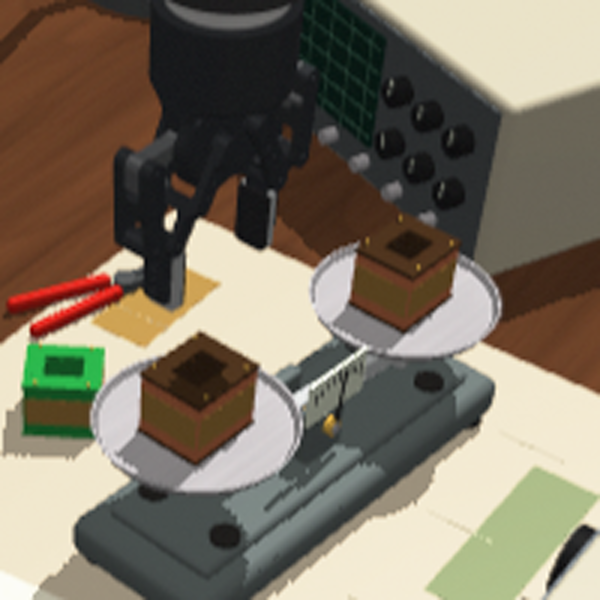

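Request:
step_arm --deltas '[{"x": -0.1, "y": 0, "z": 0, "wx": 0, "wy": 0.01, "wz": 0, "grip": 0.62}, {"x": 0, "y": 0, "z": 0, "wx": 0, "wy": 0, "wz": 0, "grip": 0.62}, {"x": 0, "y": 0, "z": 0, "wx": 0, "wy": 0, "wz": 0, "grip": 0.62}, {"x": 0, "y": 0, "z": 0, "wx": 0, "wy": 0, "wz": 0, "grip": 0.62}, {"x": 0, "y": 0, "z": 0, "wx": 0, "wy": 0, "wz": 0, "grip": 0.62}, {"x": 0, "y": 0, "z": 0, "wx": 0, "wy": 0, "wz": 0, "grip": 0.62}, {"x": 0, "y": 0, "z": 0, "wx": 0, "wy": 0, "wz": 0, "grip": 0.62}, {"x": 0, "y": 0, "z": 0, "wx": 0, "wy": 0, "wz": 0, "grip": 0.62}]'

```text
time_s: 17.55
tcp_pos: [578.5, 88.8, 227.6]
tcp_rot: [-177.1, 89.9, 177.6]
contact_force: [-0.1, 1.4, -0.3]
gripper_width: 0.808
```

Request:
step_arm --deltas '[{"x": 0, "y": 0, "z": 0, "wx": 0, "wy": 0, "wz": 0, "grip": 0.62}, {"x": 0, "y": 0, "z": 0, "wx": 0, "wy": 0, "wz": 0, "grip": 0.62}, {"x": 0, "y": 0, "z": 0, "wx": 0, "wy": 0, "wz": 0, "grip": 0.62}, {"x": 0, "y": 0, "z": 0, "wx": 0, "wy": 0, "wz": 0, "grip": 0.62}, {"x": 0, "y": 0, "z": 0, "wx": 0, "wy": 0, "wz": 0, "grip": 0.62}, {"x": 0, "y": 0, "z": 0, "wx": 0, "wy": 0, "wz": 0, "grip": 0.62}, {"x": 0, "y": 0, "z": 0, "wx": 0, "wy": 0, "wz": 0, "grip": 0.62}, {"x": 0, "y": 0, "z": 0, "wx": 0, "wy": 0, "wz": 0, "grip": 0.62}]'

```text
time_s: 18.35
tcp_pos: [578.5, 88.8, 227.6]
tcp_rot: [-177.7, 89.9, 177.0]
contact_force: [-0.5, 0.3, -0.4]
gripper_width: 0.813
```

Request:
step_arm --deltas '[{"x": 0, "y": 0, "z": 0, "wx": 0, "wy": 0, "wz": 0, "grip": 0.62}, {"x": 0, "y": 0, "z": 0, "wx": 0, "wy": 0, "wz": 0, "grip": 0.62}, {"x": 0, "y": 0, "z": 0, "wx": 0, "wy": 0, "wz": 0, "grip": 0.62}, {"x": 0, "y": 0, "z": 0, "wx": 0, "wy": 0, "wz": 0, "grip": 0.62}, {"x": 0, "y": 0, "z": 0, "wx": 0, "wy": 0, "wz": 0, "grip": 0.62}, {"x": 0, "y": 0, "z": 0, "wx": 0, "wy": 0, "wz": 0, "grip": 0.62}, {"x": 0, "y": 0, "z": 0, "wx": 0, "wy": 0, "wz": 0, "grip": 0.62}, {"x": 0, "y": 0, "z": 0, "wx": 0, "wy": 0, "wz": 0, "grip": 0.62}]'

```text
time_s: 19.15
tcp_pos: [578.6, 88.8, 227.6]
tcp_rot: [-176.9, 89.9, 177.8]
contact_force: [0.6, 0.6, 0.3]
gripper_width: 0.814
```

Request:
step_arm --deltas '[{"x": 0, "y": 0, "z": 0, "wx": 0, "wy": 0, "wz": 0, "grip": 0.62}, {"x": 0, "y": 0, "z": 0, "wx": 0, "wy": 0, "wz": 0, "grip": 0.62}, {"x": 0, "y": 0, "z": 0, "wx": 0, "wy": 0, "wz": 0, "grip": 0.62}, {"x": 0, "y": 0, "z": 0, "wx": 0, "wy": 0, "wz": 0, "grip": 0.62}, {"x": 0, "y": 0, "z": 0, "wx": 0, "wy": 0, "wz": 0, "grip": 0.62}, {"x": 0, "y": 0, "z": 0, "wx": 0, "wy": 0, "wz": 0, "grip": 0.62}]'

```text
time_s: 19.75
tcp_pos: [578.5, 88.8, 227.6]
tcp_rot: [-177.3, 89.9, 177.3]
contact_force: [-0.1, 0.3, 0.4]
gripper_width: 0.812
```

Run:
```python
from plan import *
go([602.6,297,215],84.7,vmax=40)
im=grab('scene','s13.png')
c=im['frame'][60:260,300:500];cv2.imwrite('pics/s13c.png',cv2.resize(c,None,fx=3,fy=3,interpolation=cv2.INTER_CUBIC))
P=cloud(im)
for n,(x0,x1,y0,y1) in dict(L=(405,470,130,185),R=(330,400,180,226)).items():
    q=P[y0:y1,x0:x1].reshape(-1,3);c0=np.array([602,297]) if n=='L' else np.array([578,89])
    r=np.hypot(*(q[:,:2]-c0).T);s=q[(r>42)&(r<55)&(q[:,2]>85)&(q[:,2]<135)];print(n,np.median(s[:,2]),len(s))
    t=q[(r<30)&(q[:,2]>135)];print(' coil top z',np.percentile(t[:,2],[50,80,90]))
```

```text
t 19.75 tcp [578.55  88.79 227.62] F [-0.15  0.26  0.42] T [-0.    0.06  0.  ] w 0.812 q [ 8.7 22.7 11.8 79.2  0.  14.1]
x [-0.001  0.    -1.   ] y [ 0.094  0.996 -0.   ] z [ 0.996 -0.094 -0.001] jawyaw(mod180) 84.63
rotvec [-0.07 -0.06  0.  ] dist [ 24.1 208.2 -12.6] n 6
{"x":0.04,"y":0.7,"z":0.01},
{"x":0.04,"y":0.7,"z":0.02},
{"x":0.04,"y":0.7,"z":0.01},
{"x":0.04,"y":0.7,"z":0.02},
{"x":0.05,"y":0.7,"z":0.01},
{"x":0.04,"y":0.69,"z":0.02},
L 97.13022069642818 472
 coil top z [143.23430628 144.78322874 145.42385476]
R 117.80816411229114 607
 coil top z [158.11948544 163.9069908  164.6366376 ]
```

View pics/s13c.png

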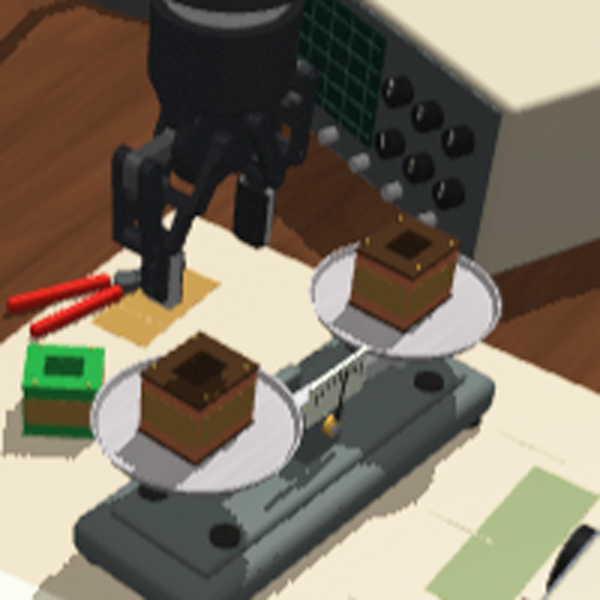

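Request:
step_arm --deltas '[{"x": 0.0, "y": 0.7, "z": 0.01, "wx": 0, "wy": 0, "wz": 0, "grip": 0.62}, {"x": 0.04, "y": 0.7, "z": 0.02, "wx": 0, "wy": 0, "wz": 0, "grip": 0.62}, {"x": 0.04, "y": 0.7, "z": 0.01, "wx": 0, "wy": 0, "wz": 0, "grip": 0.62}, {"x": 0.04, "y": 0.7, "z": 0.02, "wx": 0, "wy": 0, "wz": 0, "grip": 0.62}, {"x": 0.04, "y": 0.7, "z": 0.01, "wx": 0, "wy": 0, "wz": 0, "grip": 0.62}, {"x": 0.04, "y": 0.68, "z": 0.02, "wx": 0, "wy": 0, "wz": 0, "grip": 0.62}, {"x": 0, "y": 0, "z": 0, "wx": 0, "wy": 0, "wz": 0, "grip": 0.62}, {"x": 0, "y": 0, "z": 0, "wx": 0, "wy": 0, "wz": 0, "grip": 0.62}]'

```text
time_s: 20.6
tcp_pos: [602.4, 297.0, 217.1]
tcp_rot: [-161.8, 89.9, -167.1]
contact_force: [-0.3, -1.0, 0.0]
gripper_width: 0.816
```

Run:
```python
from plan import *
go([602.7,296.9,165],84.7,vmax=20)
```

```text
t 20.6 tcp [602.36 297.   217.06] F [-0.33 -1.04  0.05] T [-0.   -0.02 -0.  ] w 0.816 q [26.2 34.4 28.9 84.5  0.  31.5]
x [-0.002 -0.    -1.   ] y [ 0.092  0.996 -0.001] z [ 0.996 -0.092 -0.002] jawyaw(mod180) 84.7
rotvec [-0.   -0.09  0.03] dist [  0.3  -0.1 -52.1] n 3
{"x":0.35,"wy":-0.01},
{"x":0.35,"wy":-0.01},
{"x":0.34,"z":0.01,"wy":-0.01},
```

Request:
step_arm --deltas '[{"x": 0.5, "y": 0, "z": 0, "wx": 0, "wy": -0.02, "wz": 0, "grip": 0.62}, {"x": 0.5, "y": 0, "z": 0, "wx": 0, "wy": 0, "wz": 0, "grip": 0.62}, {"x": 0.4, "y": 0, "z": 0, "wx": 0, "wy": 0, "wz": 0, "grip": 0.62}, {"x": 0.35, "y": 0, "z": 0, "wx": 0, "wy": 0, "wz": 0, "grip": 0.62}, {"x": 0.3, "y": 0, "z": 0, "wx": 0, "wy": 0, "wz": 0, "grip": 0.62}, {"x": 0.15, "y": 0, "z": 0, "wx": 0, "wy": 0, "wz": 0, "grip": 0.62}, {"x": 0, "y": 0, "z": 0, "wx": 0, "wy": 0, "wz": 0, "grip": 0.62}, {"x": 0, "y": 0, "z": 0, "wx": 0, "wy": 0, "wz": 0, "grip": 0.62}]'

```text
time_s: 21.4
tcp_pos: [602.9, 296.1, 108.5]
tcp_rot: [20.7, 89.9, 15.3]
contact_force: [0.6, -0.2, 0.5]
gripper_width: 0.815
```

Run:
```python
from plan import *
go([602.7,296.9,104],84.7,vmax=20)
```

```text
t 21.4 tcp [602.91 296.13 108.47] F [ 0.6  -0.18  0.5 ] T [-0.   -0.   -0.03] w 0.815 q [26.2 35.2 14.5 69.2 -0.  31.6]
x [ 0.001  0.    -1.   ] y [0.094 0.996 0.   ] z [ 0.996 -0.094  0.001] jawyaw(mod180) 84.6
rotvec [-0.1   0.06 -0.02] dist [-0.2  0.8 -4.5] n 1
{"x":0.089,"y":0.015,"z":-0.006,"wx":-0.024,"wy":0.015,"wz":-0.006},
```

Request:
step_arm --deltas '[{"x": 0.07, "y": 0.015, "z": 0, "wx": -0.02, "wy": 0, "wz": 0, "grip": 0.62}, {"x": 0, "y": 0, "z": 0, "wx": 0, "wy": 0, "wz": 0, "grip": 0.62}, {"x": 0, "y": 0, "z": 0, "wx": 0, "wy": 0, "wz": 0, "grip": 0.4}, {"x": 0, "y": 0, "z": 0, "wx": 0, "wy": 0, "wz": 0, "grip": 0.32}]' --force 20

```text
time_s: 21.8
tcp_pos: [602.7, 297.3, 104.3]
tcp_rot: [9.4, 90.0, 4.1]
contact_force: [0.1, 0.2, -0.1]
gripper_width: 0.661
```

Request:
step_arm --deltas '[{"x": 0, "y": 0, "z": 0, "wx": 0, "wy": 0, "wz": 0, "grip": 0.24}, {"x": 0, "y": 0, "z": 0, "wx": 0, "wy": 0, "wz": 0, "grip": -0.3}]'

```text
time_s: 22.0
tcp_pos: [602.7, 297.2, 104.3]
tcp_rot: [5.9, 90.0, 0.6]
contact_force: [-0.2, -1.1, 3.4]
gripper_width: 0.625
```

Request:
step_arm --deltas '[{"x": -0.01, "y": 0, "z": 0, "wx": 0, "wy": 0, "wz": 0, "grip": -0.3}, {"x": -0.02, "y": 0, "z": 0, "wx": 0, "wy": 0, "wz": 0, "grip": -0.3}, {"x": -0.02, "y": 0, "z": 0, "wx": 0, "wy": 0, "wz": 0, "grip": -0.3}, {"x": -0.03, "y": 0, "z": 0, "wx": 0, "wy": 0, "wz": 0, "grip": -0.3}, {"x": -0.03, "y": 0, "z": 0, "wx": 0, "wy": 0, "wz": 0, "grip": -0.3}, {"x": -0.03, "y": 0, "z": 0, "wx": 0, "wy": 0, "wz": 0, "grip": -0.3}, {"x": -0.03, "y": 0, "z": 0, "wx": 0, "wy": 0, "wz": 0, "grip": -0.3}, {"x": -0.03, "y": 0, "z": 0, "wx": 0, "wy": 0, "wz": 0, "grip": -0.3}]'

```text
time_s: 22.8
tcp_pos: [602.6, 297.2, 114.2]
tcp_rot: [-14.6, 90.0, -19.9]
contact_force: [-0.5, 1.5, -1.9]
gripper_width: 0.63
```

Request:
step_arm --deltas '[{"x": -0.03, "y": 0, "z": 0, "wx": 0, "wy": 0, "wz": 0, "grip": -0.3}, {"x": -0.03, "y": 0, "z": 0, "wx": 0, "wy": 0, "wz": 0, "grip": -0.3}, {"x": -0.03, "y": 0, "z": 0, "wx": 0, "wy": 0, "wz": 0, "grip": -0.3}, {"x": -0.03, "y": 0, "z": 0, "wx": 0, "wy": 0, "wz": 0, "grip": -0.3}, {"x": -0.03, "y": 0, "z": 0, "wx": 0, "wy": 0, "wz": 0, "grip": -0.3}, {"x": -0.03, "y": 0, "z": 0, "wx": 0, "wy": 0, "wz": 0, "grip": -0.3}, {"x": -0.03, "y": 0, "z": 0, "wx": 0, "wy": 0, "wz": 0, "grip": -0.3}, {"x": -0.02, "y": 0, "z": 0, "wx": 0, "wy": 0, "wz": 0, "grip": -0.3}]'

```text
time_s: 23.6
tcp_pos: [602.6, 297.2, 125.7]
tcp_rot: [-14.0, 90.0, -19.3]
contact_force: [-0.2, -0.5, -3.3]
gripper_width: 0.63
```

Run:
```python
from plan import *
go([602.7,296.9,225],84.7,vmax=30)
im=grab('scene','s14.png')
c=im['frame'][60:260,300:500];cv2.imwrite('pics/s14c.png',cv2.resize(c,None,fx=3,fy=3,interpolation=cv2.INTER_CUBIC))
```

```text
t 23.6 tcp [602.64 297.15 125.72] F [-0.25 -0.51 -3.27] T [ 0.03 -0.02  0.04] w 0.63 q [26.3 34.9 16.5 71.6 -0.  31.5]
x [ 0. -0. -1.] y [ 0.092  0.996 -0.   ] z [ 0.996 -0.092  0.   ] jawyaw(mod180) 84.71
rotvec [0.01 0.02 0.01] dist [ 0.1 -0.3 99.3] n 4
{"x":-0.5},
{"x":-0.5},
{"x":-0.49},
{"x":-0.5,"y":-0.01},
```

View pics/s14c.png

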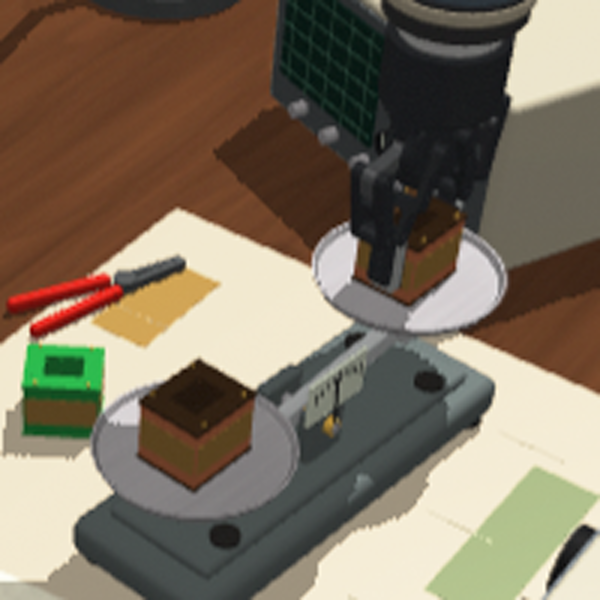

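Request:
step_arm --deltas '[{"x": -0.2, "y": 0, "z": 0, "wx": 0, "wy": 0, "wz": 0, "grip": -0.3}, {"x": -0.6, "y": 0, "z": 0, "wx": 0, "wy": 0, "wz": 0, "grip": -0.3}, {"x": -0.6, "y": 0, "z": 0, "wx": 0, "wy": 0, "wz": 0, "grip": -0.3}, {"x": -0.4, "y": 0, "z": 0, "wx": 0, "wy": 0, "wz": 0, "grip": -0.3}]' --force 60

```text
time_s: 24.05
tcp_pos: [602.9, 297.4, 218.6]
tcp_rot: [28.2, 89.8, 22.9]
contact_force: [0.1, -0.7, -1.9]
gripper_width: 0.623
```

Run:
```python
from plan import *
for n in('scene','top'):
    im=grab(n,n+'15.png'); P=cloud(im)
    reg=(P[...,0]>480)&(P[...,0]<660)&(P[...,1]>-390)&(P[...,1]<-245)
    def rects(zlo,zhi,zp,amin):
        m=(reg&(P[...,2]>zlo)&(P[...,2]<zhi)).astype(np.uint8)
        for c in cv2.findContours(m,cv2.RETR_EXTERNAL,cv2.CHAIN_APPROX_NONE)[0]:
            if cv2.contourArea(c)>amin:
                r=cv2.minAreaRect(plane(im,c.reshape(-1,2),zp)[:,:2].astype(np.float32));print(n,zp,np.round(r[0],1),np.round(r[1],1),round(r[2],1))
    rects(95,101,97,60); rects(79,88,83,300); rects(8,101,15,2000)
go([538,-314.7,205],84.7,vmax=40)
```

```text
scene 97 [ 592.6 -320. ] [26.4 22.1] 85.6
scene 97 [ 539.2 -315. ] [26.1 22.2] 85.2
scene 83 [ 592.4 -320.1] [54.5 47.8] 84.9
scene 15 [ 562.2 -317.2] [102.4 183. ] 84.7
top 97 [ 536.3 -314.2] [27.4 21. ] 84.6
top 97 [ 589.7 -318.5] [26.1 21.3] 84.6
top 83 [ 589.6 -319.8] [55.1 48. ] 84.9
top 15 [ 562.2 -320.9] [115.6 171.2] 85.1
t 24.15 tcp [603.73 297.83 219.1 ] F [ 0.78  0.52 -2.65] T [ 0.01 -0.03 -0.05] w 0.625 q [26.3 34.2 28.8 84.3 -0.  31.5]
x [ 0.005  0.002 -1.   ] y [0.092 0.996 0.003] z [ 0.996 -0.092  0.005] jawyaw(mod180) 84.71
rotvec [ 0.01  0.27 -0.15] dist [ -65.7 -612.5  -14.1] n 16
{"x":0.02,"y":-0.77,"z":-0.01},
{"x":0.02,"y":-0.77,"z":-0.01},
{"x":0.01,"y":-0.77,"z":-0.01},
{"x":0.02,"y":-0.77,"z":-0.01},
{"x":0.01,"y":-0.77,"z":-0.01},
{"x":0.02,"y":-0.77,"z":-0.01},
{"x":0.01,"y":-0.77,"z":-0.01},
{"x":0.02,"y":-0.77,"z":-0.01},
{"x":0.01,"y":-0.77,"z":-0.01},
{"x":0.02,"y":-0.77,"z":-0.01},
{"x":0.01,"y":-0.77,"z":-0.01},
{"x":0.02,"y":-0.77,"z":-0.01},
{"x":0.01,"y":-0.77,"z":-0.02},
{"x":0.02,"y":-0.77,"z":-0.01},
{"x":0.01,"y":-0.77,"z":-0.02},
{"x":0.02,"y":-0.77,"z":-0.01},
```

Request:
step_arm --deltas '[{"x": 0, "y": -0.77, "z": -0.01, "wx": 0, "wy": 0.0, "wz": 0, "grip": -0.3}, {"x": 0.01, "y": -0.77, "z": -0.01, "wx": 0, "wy": 0, "wz": 0, "grip": -0.3}, {"x": 0, "y": -0.77, "z": -0.01, "wx": 0, "wy": 0, "wz": 0, "grip": -0.3}, {"x": 0, "y": -0.77, "z": -0.01, "wx": 0, "wy": 0, "wz": 0, "grip": -0.3}, {"x": 0, "y": -0.77, "z": -0.01, "wx": 0, "wy": 0, "wz": 0, "grip": -0.3}, {"x": 0, "y": -0.77, "z": -0.01, "wx": 0, "wy": 0, "wz": 0, "grip": -0.3}, {"x": 0.02, "y": -0.77, "z": -0.01, "wx": 0, "wy": 0, "wz": 0, "grip": -0.3}, {"x": 0.02, "y": -0.77, "z": -0.01, "wx": 0, "wy": 0, "wz": 0, "grip": -0.3}]'

```text
time_s: 24.95
tcp_pos: [569.4, -10.6, 212.1]
tcp_rot: [-169.2, 90.0, -174.5]
contact_force: [0.4, -0.8, -2.9]
gripper_width: 0.622
```

Request:
step_arm --deltas '[{"x": 0.02, "y": -0.77, "z": -0.01, "wx": 0, "wy": 0, "wz": 0, "grip": -0.3}, {"x": 0.02, "y": -0.77, "z": -0.01, "wx": 0, "wy": 0, "wz": 0, "grip": -0.3}, {"x": 0.02, "y": -0.77, "z": -0.01, "wx": 0, "wy": 0, "wz": 0, "grip": -0.3}, {"x": 0.02, "y": -0.77, "z": -0.01, "wx": 0, "wy": 0, "wz": 0, "grip": -0.3}, {"x": 0.02, "y": -0.77, "z": -0.01, "wx": 0, "wy": 0, "wz": 0, "grip": -0.3}, {"x": 0.02, "y": -0.77, "z": -0.01, "wx": 0, "wy": 0, "wz": 0, "grip": -0.3}]'

```text
time_s: 25.55
tcp_pos: [545.1, -240.2, 206.0]
tcp_rot: [150.1, 90.0, 144.9]
contact_force: [0.2, -0.1, -3.4]
gripper_width: 0.626
```

Run:
```python
from plan import *
go([537.7,-314.8,150],84.8,vmax=40)
```

```text
t 25.55 tcp [ 545.14 -240.2   206.  ] F [ 0.24 -0.13 -3.36] T [0.07 0.   0.04] w 0.626 q [-23.8  24.1  10.8  76.7   0.  -18.5]
x [-0.001  0.    -1.   ] y [0.092 0.996 0.   ] z [ 0.996 -0.092 -0.001] jawyaw(mod180) 84.71
rotvec [-0.09 -0.04 -0.02] dist [ -7.4 -74.6 -56. ] n 3
{"x":0.37,"y":-0.5,"wx":-0.01},
{"x":0.37,"y":-0.5,"z":-0.01,"wx":-0.01},
{"x":0.38,"y":-0.5,"wx":-0.01},
```

Request:
step_arm --deltas '[{"x": 0.4, "y": -0.5, "z": 0, "wx": -0.02, "wy": 0, "wz": 0, "grip": -0.3}, {"x": 0.4, "y": -0.5, "z": 0, "wx": 0, "wy": 0, "wz": 0, "grip": -0.3}, {"x": 0.4, "y": -0.4, "z": 0, "wx": 0, "wy": 0, "wz": 0, "grip": -0.3}, {"x": 0.2, "y": 0, "z": 0, "wx": 0, "wy": 0, "wz": 0, "grip": -0.3}, {"x": 0, "y": 0, "z": 0, "wx": 0, "wy": 0, "wz": 0, "grip": -0.3}, {"x": 0, "y": 0, "z": 0, "wx": 0, "wy": 0, "wz": 0, "grip": -0.3}, {"x": 0, "y": 0, "z": 0, "wx": 0, "wy": 0, "wz": 0, "grip": -0.3}]'

```text
time_s: 26.25
tcp_pos: [540.1, -308.0, 138.0]
tcp_rot: [-16.1, 89.9, -21.3]
contact_force: [-0.2, 0.4, -2.4]
gripper_width: 0.62
```

Run:
```python
from plan import *
go([537.7,-314.8,120],84.8,vmax=40)
for n in('scene','top'):
    im=grab(n,n+'16.png')
    b=(130,240,290,400) if n=='scene' else (430,160,590,320)
    c=im['frame'][b[1]:b[3],b[0]:b[2]];cv2.imwrite('pics/%s16c.png'%n,cv2.resize(c,None,fx=3.7,fy=3.7,interpolation=cv2.INTER_CUBIC))
```

```text
t 26.25 tcp [ 540.14 -307.99  138.03] F [-0.19  0.42 -2.43] T [ 0.03 -0.04  0.03] w 0.62 q [-29.7  28.3   7.4  69.    0.  -24.5]
x [ 0.001 -0.001 -1.   ] y [ 0.09   0.996 -0.   ] z [ 0.996 -0.09   0.001] jawyaw(mod180) 84.84
rotvec [0.04 0.08 0.02] dist [ -2.4  -6.8 -18. ] n 1
{"x":0.36,"y":-0.14,"z":-0.04,"wx":0.01,"wy":0.02,"wz":0.01},
```

View pics/scene16c.png

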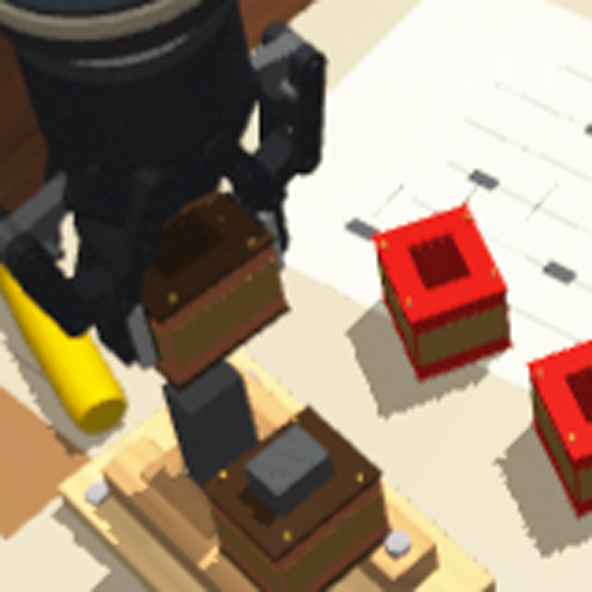

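View pics/top16c.png

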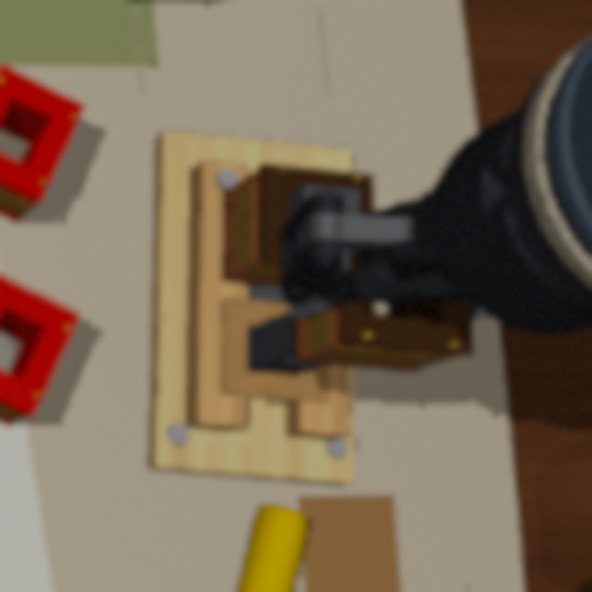

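Run:
```python
from plan import *
im=load('scene')
c=im['frame'][285:355,155:225];cv2.imwrite('pics/z16.png',cv2.resize(c,None,fx=8,fy=8,interpolation=cv2.INTER_CUBIC))
o=manip.get_obs();a=np.radians(-5.2);ex=np.array([np.cos(a),np.sin(a),0]);ey=np.array([-ex[1],ex[0],0])
p=o['tcp_pos'];print(p)
for dz in(-5.8,40.2):
  for sy in(-27,27):
    print(dz,sy,((proj(im,p+ex*23+ey*sy+[0,0,dz])[0]-[155,285])*8+3.5).round(0))
print(((proj(im,p-ex*23+ey*27+[0,0,40.2])[0]-[155,285])*8).round(0))
```

```text
[ 540.15070744 -308.14791528  138.01819669]
-5.8 -27 [200. 498.]
-5.8 27 [441. 318.]
40.2 -27 [155. 340.]
40.2 27 [407. 158.]
[241.  16.]
```

View pics/z16.png

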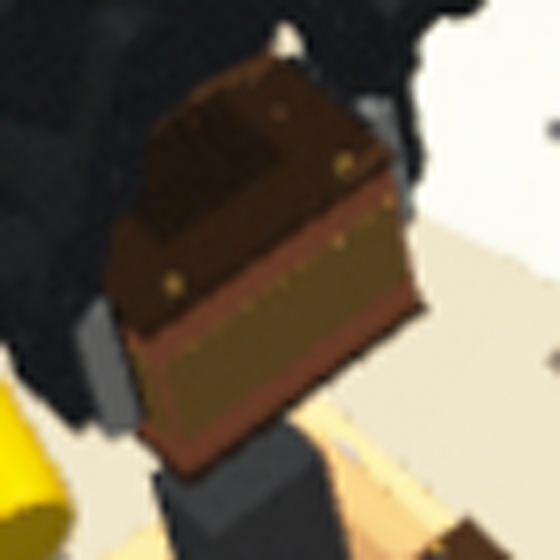

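Run:
```python
from plan import *
a=np.radians(-5.2);ex=np.array([np.cos(a),np.sin(a)]);ey=np.array([-ex[1],ex[0]])
im=load('scene');P=cloud(im)
L=np.array([537.7,-314.8]);o=manip.get_obs();T=o['tcp_pos']
def face(name,org,us,vr,zr):
    q=P[...,:2]-org;u=q@ex;v=q@ey;z=P[...,2]
    m=(abs(u-us)<6)&(v>vr[0])&(v<vr[1])&(z>zr[0])&(z<zr[1])
    print(name,'u med',np.median(u[m]).round(2),'n',m.sum(),'std',u[m].std().round(2), np.percentile(u[m],[10,90]).round(1))
def facev(name,org,vs,ur,zr):
    q=P[...,:2]-org;u=q@ex;v=q@ey;z=P[...,2]
    m=(abs(v-vs)<6)&(u>ur[0])&(u<ur[1])&(z>zr[0])&(z<zr[1])
    if m.any(): print(name,'v med',np.median(v[m]).round(2),'n',m.sum(),'std',v[m].std().round(2))
face('hand coil +x',T[:2],23,(-18,20),(T[2]+3,T[2]+30))
face('nbr coil +x (rel limb est)',L,77,(-20,20),(46,72))
face('limb +x',L,10,(-9,9),(86,94))
facev('nbr -y',L,-27,(36,72),(46,72))
facev('limb -y',L,-13,(-8,8),(60,92))
im=load('top');P=cloud(im)
facev('top nbr +y',L,27,(36,72),(46,72))
facev('top limb +y',L,13,(-8,8),(60,92))
facev('top hand +y',T[:2],27,(-18,18),(T[2]+3,T[2]+30))
face('top limb -x',L,-10,(-9,9),(60,94))
face('top hand -x',T[:2],-23,(-18,18),(T[2]+3,T[2]+30))
face('top nbr -x',L,31,(-18,18),(46,75))
```

```text
hand coil +x u med 19.28 n 296 std 0.9 [18.1 20.4]
nbr coil +x (rel limb est) u med 75.82 n 227 std 0.8 [74.8 76.8]
limb +x u med 9.18 n 38 std 0.88 [ 8.1 10.3]
nbr -y v med -26.13 n 109 std 0.41
limb -y v med -12.52 n 61 std 0.89
top nbr +y v med 26.77 n 123 std 0.55
top limb +y v med 12.99 n 54 std 0.72
top hand +y v med 26.28 n 64 std 2.98
top limb -x u med -13.11 n 10 std 1.22 [-14.2 -11.3]
top hand -x u med -26.9 n 87 std 0.32 [-27.2 -26.4]
top nbr -x u med 30.69 n 17 std 0.57 [29.6 31. ]
```

Run:
```python
from plan import *
go([540.4,-314.6,114],84.8,vmax=40)
```

```text
t 26.35 tcp [ 540.15 -308.15  138.02] F [-0.43 -0.14 -3.55] T [-0.01  0.03  0.  ] w 0.62 q [-29.7  28.3   7.4  69.    0.  -24.6]
x [ 0.002 -0.001 -1.   ] y [ 0.09   0.996 -0.001] z [ 0.996 -0.09   0.002] jawyaw(mod180) 84.84
rotvec [0.04 0.09 0.03] dist [  0.2  -6.5 -24. ] n 1
{"x":0.48,"y":-0.13,"z":0.02,"wx":0.01,"wy":0.02,"wz":0.01},
```

Request:
step_arm --deltas '[{"x": 0.2, "y": -0.07, "z": 0.01, "wx": 0.01, "wy": 0.02, "wz": 0.01, "grip": -0.3}, {"x": 0.2, "y": -0.06, "z": 0.01, "wx": 0, "wy": 0, "wz": 0, "grip": -0.3}, {"x": 0, "y": 0, "z": 0, "wx": 0, "wy": 0, "wz": 0, "grip": -0.3}, {"x": 0, "y": 0, "z": 0, "wx": 0, "wy": 0, "wz": 0, "grip": -0.3}, {"x": 0, "y": 0, "z": 0, "wx": 0, "wy": 0, "wz": 0, "grip": -0.3}, {"x": 0, "y": 0, "z": 0, "wx": 0, "wy": 0, "wz": 0, "grip": -0.3}]'

```text
time_s: 26.95
tcp_pos: [540.2, -315.2, 117.5]
tcp_rot: [140.6, 90.0, 135.4]
contact_force: [-0.4, -0.3, -2.5]
gripper_width: 0.621
```

Run:
```python
from plan import *
go([540.4,-314.6,107],84.8,vmax=40)
```

```text
t 26.95 tcp [ 540.15 -315.19  117.47] F [-0.43 -0.31 -2.54] T [-0.06 -0.05 -0.02] w 0.621 q [-30.3  29.4   6.1  66.8   0.  -25. ]
x [-0.001  0.    -1.   ] y [0.091 0.996 0.   ] z [ 0.996 -0.091 -0.001] jawyaw(mod180) 84.75
rotvec [-0.05 -0.03 -0.03] dist [  0.2   0.6 -10.5] n 1
{"x":0.21,"y":0.01,"wx":-0.01,"wy":-0.01,"wz":-0.01},
```

Request:
step_arm --deltas '[{"x": 0.1, "y": 0.01, "z": 0.005, "wx": 0, "wy": -0.01, "wz": -0.01, "grip": -0.3}, {"x": 0.1, "y": 0, "z": 0, "wx": 0, "wy": 0, "wz": 0, "grip": -0.3}, {"x": 0, "y": 0, "z": 0, "wx": 0, "wy": 0, "wz": 0, "grip": -0.3}, {"x": 0, "y": 0, "z": 0, "wx": 0, "wy": 0, "wz": 0, "grip": -0.3}, {"x": 0, "y": 0, "z": 0, "wx": 0, "wy": 0, "wz": 0, "grip": -0.3}]'

```text
time_s: 27.45
tcp_pos: [540.3, -314.7, 107.3]
tcp_rot: [-140.0, 90.0, -145.2]
contact_force: [0.7, 0.2, -3.7]
gripper_width: 0.62
```

Run:
```python
from plan import *
status()
for n in('scene','top'):
    im=grab(n,n+'17.png')
    b=(150,290,230,370) if n=='scene' else (480,210,560,290)
    c=im['frame'][b[1]:b[3],b[0]:b[2]];cv2.imwrite('pics/%s17c.png'%n,cv2.resize(c,None,fx=7,fy=7,interpolation=cv2.INTER_CUBIC))
```

```text
t 27.45 tcp [ 540.34 -314.7   107.25] F [ 0.71  0.2  -3.71] T [-0.01 -0.    0.04] w 0.62 q [-30.2  29.6   5.   65.4  -0.  -25. ]
x [-0. -0. -1.] y [ 0.091  0.996 -0.   ] z [ 0.996 -0.091 -0.   ] jawyaw(mod180) 84.75
```

View pics/scene17c.png

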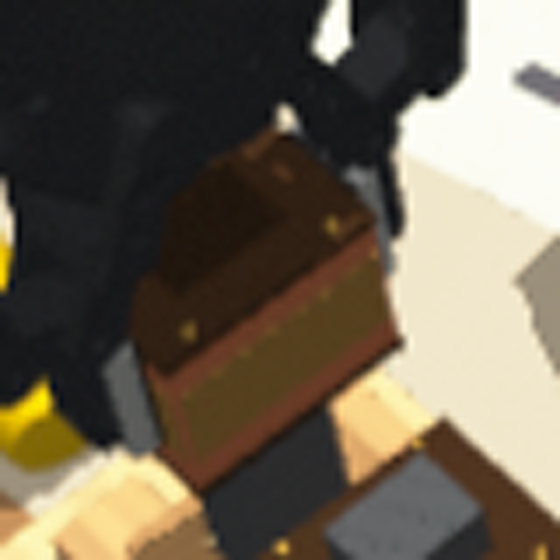

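View pics/top17c.png

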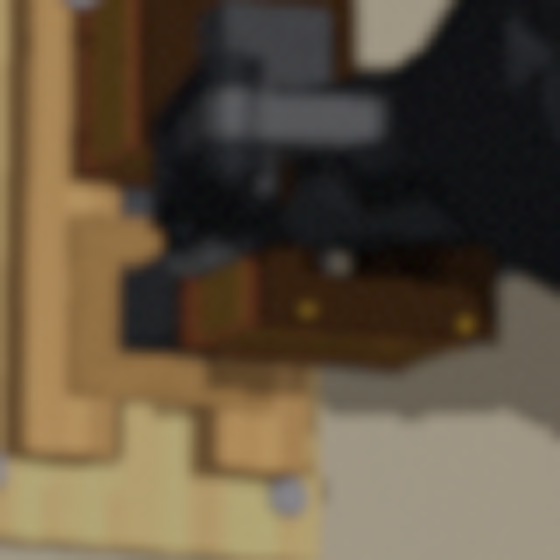

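Request:
step_arm --deltas '[{"x": 0.03, "y": 0, "z": 0, "wx": 0, "wy": 0, "wz": 0, "grip": -0.3}, {"x": 0.03, "y": 0, "z": 0, "wx": 0, "wy": 0, "wz": 0, "grip": -0.3}, {"x": 0.02, "y": 0, "z": 0, "wx": 0, "wy": 0, "wz": 0, "grip": -0.3}, {"x": 0, "y": 0, "z": 0, "wx": 0, "wy": 0, "wz": 0, "grip": -0.3}]'

```text
time_s: 27.95
tcp_pos: [540.1, -314.6, 102.9]
tcp_rot: [171.8, 90.0, 166.6]
contact_force: [-0.0, -0.1, -2.8]
gripper_width: 0.628
```

Request:
step_arm --deltas '[{"x": 0.015, "y": 0, "z": 0, "wx": 0, "wy": 0, "wz": 0, "grip": -0.3}, {"x": 0, "y": 0, "z": 0, "wx": 0, "wy": 0, "wz": 0, "grip": -0.3}]'

```text
time_s: 28.15
tcp_pos: [540.2, -314.6, 102.3]
tcp_rot: [176.1, 90.0, 170.9]
contact_force: [-0.3, 0.0, -3.2]
gripper_width: 0.621
```

Request:
step_arm --deltas '[{"x": 0.015, "y": 0, "z": 0, "wx": 0, "wy": 0, "wz": 0, "grip": -0.3}, {"x": 0, "y": 0, "z": 0, "wx": 0, "wy": 0, "wz": 0, "grip": -0.3}]'

```text
time_s: 28.35
tcp_pos: [540.2, -314.6, 101.5]
tcp_rot: [176.0, 90.0, 170.8]
contact_force: [-0.8, 0.1, -3.4]
gripper_width: 0.629
```

Request:
step_arm --deltas '[{"x": 0.015, "y": 0, "z": 0, "wx": 0, "wy": 0, "wz": 0, "grip": -0.3}, {"x": 0, "y": 0, "z": 0, "wx": 0, "wy": 0, "wz": 0, "grip": -0.3}]'

```text
time_s: 28.55
tcp_pos: [540.2, -314.6, 100.8]
tcp_rot: [-179.4, 90.0, 175.3]
contact_force: [0.6, 0.3, -3.3]
gripper_width: 0.627
```

Request:
step_arm --deltas '[{"x": 0.015, "y": 0, "z": 0, "wx": 0, "wy": 0, "wz": 0, "grip": -0.3}, {"x": 0, "y": 0, "z": 0, "wx": 0, "wy": 0, "wz": 0, "grip": -0.3}]'

```text
time_s: 28.75
tcp_pos: [540.2, -314.6, 100.0]
tcp_rot: [174.5, 90.0, 169.3]
contact_force: [-0.5, 0.8, -3.5]
gripper_width: 0.622
```

Request:
step_arm --deltas '[{"x": 0.02, "y": 0, "z": 0, "wx": 0, "wy": 0, "wz": 0, "grip": -0.3}, {"x": 0, "y": 0, "z": 0, "wx": 0, "wy": 0, "wz": 0, "grip": -0.3}]'

```text
time_s: 28.95
tcp_pos: [540.2, -314.6, 99.0]
tcp_rot: [173.1, 90.0, 167.8]
contact_force: [-0.1, 0.0, -3.5]
gripper_width: 0.624
```

Request:
step_arm --deltas '[{"x": 0.02, "y": 0, "z": 0, "wx": 0, "wy": 0, "wz": 0, "grip": -0.3}, {"x": 0.02, "y": 0, "z": 0, "wx": 0, "wy": 0, "wz": 0, "grip": -0.3}, {"x": 0.02, "y": 0, "z": 0, "wx": 0, "wy": 0, "wz": 0, "grip": -0.3}, {"x": 0.02, "y": 0, "z": 0, "wx": 0, "wy": 0, "wz": 0, "grip": -0.3}, {"x": 0, "y": 0, "z": 0, "wx": 0, "wy": 0, "wz": 0, "grip": -0.3}]'

```text
time_s: 29.45
tcp_pos: [540.2, -314.6, 94.9]
tcp_rot: [168.9, 90.0, 163.6]
contact_force: [-0.2, -0.6, -3.4]
gripper_width: 0.623
```

Request:
step_arm --deltas '[{"x": 0.02, "y": 0, "z": 0, "wx": 0, "wy": 0, "wz": 0, "grip": -0.3}, {"x": 0.02, "y": 0, "z": 0, "wx": 0, "wy": 0, "wz": 0, "grip": -0.3}, {"x": 0.02, "y": 0, "z": 0, "wx": 0, "wy": 0, "wz": 0, "grip": -0.3}, {"x": 0.02, "y": 0, "z": 0, "wx": 0, "wy": 0, "wz": 0, "grip": -0.3}, {"x": 0.02, "y": 0, "z": 0, "wx": 0, "wy": 0, "wz": 0, "grip": -0.3}]'

```text
time_s: 29.95
tcp_pos: [540.3, -314.6, 90.0]
tcp_rot: [-171.5, 90.0, -176.8]
contact_force: [-0.1, -0.5, -3.5]
gripper_width: 0.626
```

Request:
step_arm --deltas '[{"x": 0.02, "y": 0, "z": 0, "wx": 0, "wy": 0, "wz": 0, "grip": -0.3}, {"x": 0.02, "y": 0, "z": 0, "wx": 0, "wy": 0, "wz": 0, "grip": -0.3}, {"x": 0.02, "y": 0, "z": 0, "wx": 0, "wy": 0, "wz": 0, "grip": -0.3}]'

```text
time_s: 30.25
tcp_pos: [540.2, -314.6, 87.1]
tcp_rot: [-168.7, 90.0, -173.9]
contact_force: [-1.0, 0.4, -2.2]
gripper_width: 0.624
```

Entering freely, with no side force. I'll continue, watching the forces.

Request:
step_arm --deltas '[{"x": 0.02, "y": 0, "z": 0, "wx": 0, "wy": 0, "wz": 0, "grip": -0.3}, {"x": 0.02, "y": 0, "z": 0, "wx": 0, "wy": 0, "wz": 0, "grip": -0.3}, {"x": 0.02, "y": 0, "z": 0, "wx": 0, "wy": 0, "wz": 0, "grip": -0.3}]'

```text
time_s: 30.55
tcp_pos: [539.9, -314.6, 84.1]
tcp_rot: [-173.0, 89.9, -178.3]
contact_force: [-4.6, 0.8, 1.1]
gripper_width: 0.621
```

Request:
step_arm --deltas '[{"x": 0.02, "y": 0, "z": 0, "wx": 0, "wy": 0, "wz": 0, "grip": -0.3}, {"x": 0.02, "y": 0, "z": 0, "wx": 0, "wy": 0, "wz": 0, "grip": -0.3}, {"x": 0.02, "y": 0, "z": 0, "wx": 0, "wy": 0, "wz": 0, "grip": -0.3}]'

```text
time_s: 30.85
tcp_pos: [540.0, -314.7, 81.1]
tcp_rot: [-171.3, 89.9, -176.6]
contact_force: [-5.7, 0.6, 2.9]
gripper_width: 0.62
```

Request:
step_arm --deltas '[{"x": 0.02, "y": 0, "z": 0, "wx": 0, "wy": 0, "wz": 0, "grip": -0.3}, {"x": 0.02, "y": 0, "z": 0, "wx": 0, "wy": 0, "wz": 0, "grip": -0.3}, {"x": 0.02, "y": 0, "z": 0, "wx": 0, "wy": 0, "wz": 0, "grip": -0.3}]'

```text
time_s: 31.15
tcp_pos: [539.8, -314.6, 78.0]
tcp_rot: [-174.3, 89.9, -179.5]
contact_force: [-6.0, -0.5, -1.9]
gripper_width: 0.625
```

Request:
step_arm --deltas '[{"x": 0.02, "y": 0, "z": 0, "wx": 0, "wy": 0, "wz": 0, "grip": -0.3}, {"x": 0.02, "y": 0, "z": 0, "wx": 0, "wy": 0, "wz": 0, "grip": -0.3}, {"x": 0.02, "y": 0, "z": 0, "wx": 0, "wy": 0, "wz": 0, "grip": -0.3}, {"x": 0.02, "y": 0, "z": 0, "wx": 0, "wy": 0, "wz": 0, "grip": -0.3}, {"x": 0.02, "y": 0, "z": 0, "wx": 0, "wy": 0, "wz": 0, "grip": -0.3}, {"x": 0.02, "y": 0, "z": 0, "wx": 0, "wy": 0, "wz": 0, "grip": -0.3}]'

```text
time_s: 31.75
tcp_pos: [539.8, -314.6, 71.9]
tcp_rot: [179.2, 89.9, 173.9]
contact_force: [-6.6, 0.4, 1.7]
gripper_width: 0.626
```

Request:
step_arm --deltas '[{"x": 0.02, "y": 0, "z": 0, "wx": 0, "wy": 0, "wz": 0, "grip": -0.3}, {"x": 0.02, "y": 0, "z": 0, "wx": 0, "wy": 0, "wz": 0, "grip": -0.3}, {"x": 0.02, "y": 0, "z": 0, "wx": 0, "wy": 0, "wz": 0, "grip": -0.3}, {"x": 0.02, "y": 0, "z": 0, "wx": 0, "wy": 0, "wz": 0, "grip": -0.3}, {"x": 0.02, "y": 0, "z": 0, "wx": 0, "wy": 0, "wz": 0, "grip": -0.3}, {"x": 0.02, "y": 0, "z": 0, "wx": 0, "wy": 0, "wz": 0, "grip": -0.3}]'

```text
time_s: 32.35
tcp_pos: [539.8, -314.6, 65.9]
tcp_rot: [178.8, 89.9, 173.6]
contact_force: [-6.2, 0.7, 1.0]
gripper_width: 0.628
```

Request:
step_arm --deltas '[{"x": 0.02, "y": 0, "z": 0, "wx": 0, "wy": 0, "wz": 0, "grip": -0.3}, {"x": 0.02, "y": 0, "z": 0, "wx": 0, "wy": 0, "wz": 0, "grip": -0.3}, {"x": 0.02, "y": 0, "z": 0, "wx": 0, "wy": 0, "wz": 0, "grip": -0.3}, {"x": 0.02, "y": 0, "z": 0, "wx": 0, "wy": 0, "wz": 0, "grip": -0.3}, {"x": 0.02, "y": 0, "z": 0, "wx": 0, "wy": 0, "wz": 0, "grip": -0.3}, {"x": 0.02, "y": 0, "z": 0, "wx": 0, "wy": 0, "wz": 0, "grip": -0.3}]'

```text
time_s: 32.95
tcp_pos: [539.8, -314.6, 59.9]
tcp_rot: [179.1, 89.9, 173.9]
contact_force: [-6.5, 0.4, 0.1]
gripper_width: 0.618
```

Run:
```python
from plan import *
status()
im=grab('scene','s18.png')
b=(140,290,260,420);c=im['frame'][b[1]:b[3],b[0]:b[2]];cv2.imwrite('pics/s18c.png',cv2.resize(c,None,fx=4.5,fy=4.5,interpolation=cv2.INTER_CUBIC))
```

```text
t 32.95 tcp [ 539.77 -314.59   59.91] F [-6.46  0.42  0.13] T [ 0.18  1.24 -0.04] w 0.618 q [-30.2  31.4   0.8  59.5  -0.  -25. ]
x [-0.001  0.    -1.   ] y [0.092 0.996 0.   ] z [ 0.996 -0.092 -0.001] jawyaw(mod180) 84.75
```

View pics/s18c.png

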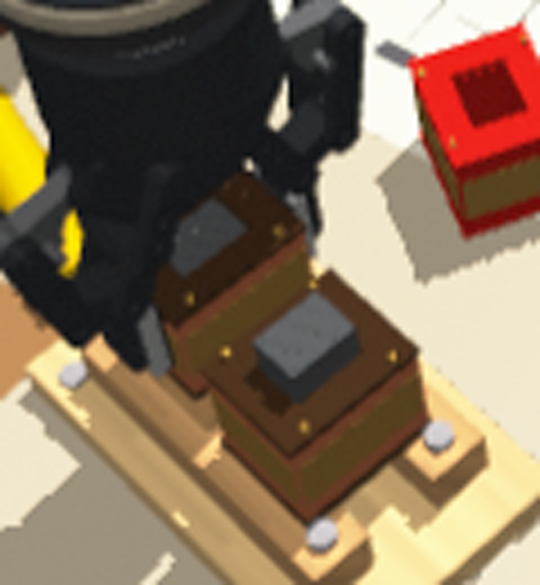

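Request:
step_arm --deltas '[{"x": 0.02, "y": 0, "z": 0, "wx": 0, "wy": 0, "wz": 0, "grip": -0.3}, {"x": 0.02, "y": 0, "z": 0, "wx": 0, "wy": 0, "wz": 0, "grip": -0.3}, {"x": 0.02, "y": 0, "z": 0, "wx": 0, "wy": 0, "wz": 0, "grip": -0.3}, {"x": 0.02, "y": 0, "z": 0, "wx": 0, "wy": 0, "wz": 0, "grip": -0.3}, {"x": 0.02, "y": 0, "z": 0, "wx": 0, "wy": 0, "wz": 0, "grip": -0.3}, {"x": 0.02, "y": 0, "z": 0, "wx": 0, "wy": 0, "wz": 0, "grip": -0.3}, {"x": 0.02, "y": 0, "z": 0, "wx": 0, "wy": 0, "wz": 0, "grip": -0.3}]' --force 75

```text
time_s: 33.7
tcp_pos: [539.8, -314.6, 52.9]
tcp_rot: [178.9, 89.9, 173.7]
contact_force: [-6.4, 0.6, 1.3]
gripper_width: 0.623
```

Request:
step_arm --deltas '[{"x": 0.02, "y": 0, "z": 0, "wx": 0, "wy": 0, "wz": 0, "grip": -0.3}, {"x": 0.02, "y": 0, "z": 0, "wx": 0, "wy": 0, "wz": 0, "grip": -0.3}, {"x": 0.02, "y": 0, "z": 0, "wx": 0, "wy": 0, "wz": 0, "grip": -0.3}, {"x": 0.02, "y": 0, "z": 0, "wx": 0, "wy": 0, "wz": 0, "grip": -0.3}, {"x": 0.02, "y": 0, "z": 0, "wx": 0, "wy": 0, "wz": 0, "grip": -0.3}]'

```text
time_s: 34.2
tcp_pos: [539.8, -314.6, 47.9]
tcp_rot: [177.0, 89.9, 171.7]
contact_force: [-5.9, 0.7, 0.5]
gripper_width: 0.62
```

Request:
step_arm --deltas '[{"x": 0.02, "y": 0, "z": 0, "wx": 0, "wy": 0, "wz": 0, "grip": -0.3}, {"x": 0.02, "y": 0, "z": 0, "wx": 0, "wy": 0, "wz": 0, "grip": -0.3}, {"x": 0.01, "y": 0, "z": 0, "wx": 0, "wy": 0, "wz": 0, "grip": -0.3}, {"x": 0, "y": 0, "z": 0, "wx": 0, "wy": 0, "wz": 0, "grip": -0.3}]'

```text
time_s: 34.6
tcp_pos: [539.7, -314.6, 45.3]
tcp_rot: [176.0, 89.9, 170.8]
contact_force: [-6.5, 0.1, -0.3]
gripper_width: 0.626
```

Request:
step_arm --deltas '[{"x": 0.015, "y": 0, "z": 0, "wx": 0, "wy": 0, "wz": 0, "grip": -0.3}, {"x": 0.01, "y": 0, "z": 0, "wx": 0, "wy": 0, "wz": 0, "grip": -0.3}, {"x": 0, "y": 0, "z": 0, "wx": 0, "wy": 0, "wz": 0, "grip": -0.3}]'

```text
time_s: 34.9
tcp_pos: [539.7, -314.6, 44.1]
tcp_rot: [177.5, 89.9, 172.2]
contact_force: [-5.7, 1.4, -1.0]
gripper_width: 0.626
```

Request:
step_arm --deltas '[{"x": 0.008, "y": 0, "z": 0, "wx": 0, "wy": 0, "wz": 0, "grip": -0.3}, {"x": 0, "y": 0, "z": 0, "wx": 0, "wy": 0, "wz": 0, "grip": -0.3}]'

```text
time_s: 35.1
tcp_pos: [539.7, -314.6, 43.7]
tcp_rot: [177.0, 89.9, 171.7]
contact_force: [-5.7, 0.1, 0.8]
gripper_width: 0.624
```

Request:
step_arm --deltas '[{"x": 0.008, "y": 0, "z": 0, "wx": 0, "wy": 0, "wz": 0, "grip": -0.3}, {"x": 0, "y": 0, "z": 0, "wx": 0, "wy": 0, "wz": 0, "grip": -0.3}]'

```text
time_s: 35.3
tcp_pos: [539.8, -314.6, 43.4]
tcp_rot: [178.4, 89.9, 173.2]
contact_force: [-6.9, 1.3, -1.1]
gripper_width: 0.625
```

Request:
step_arm --deltas '[{"x": 0.008, "y": 0, "z": 0, "wx": 0, "wy": 0, "wz": 0, "grip": -0.3}, {"x": 0, "y": 0, "z": 0, "wx": 0, "wy": 0, "wz": 0, "grip": -0.3}]'

```text
time_s: 35.5
tcp_pos: [539.8, -314.6, 43.1]
tcp_rot: [179.2, 89.9, 174.0]
contact_force: [-6.2, -0.6, 1.9]
gripper_width: 0.627
```

Request:
step_arm --deltas '[{"x": 0.008, "y": 0, "z": 0, "wx": 0, "wy": 0, "wz": 0, "grip": -0.3}, {"x": 0, "y": 0, "z": 0, "wx": 0, "wy": 0, "wz": 0, "grip": -0.3}]'

```text
time_s: 35.7
tcp_pos: [539.8, -314.6, 43.1]
tcp_rot: [-176.7, 89.9, 178.0]
contact_force: [-9.1, 2.3, 7.5]
gripper_width: 0.62
```

Request:
step_arm --deltas '[{"x": 0.006, "y": 0, "z": 0, "wx": 0, "wy": 0, "wz": 0, "grip": -0.3}, {"x": 0, "y": 0, "z": 0, "wx": 0, "wy": 0, "wz": 0, "grip": -0.3}]'

```text
time_s: 35.9
tcp_pos: [539.8, -314.6, 43.1]
tcp_rot: [-169.2, 90.0, -174.4]
contact_force: [-10.7, 3.0, 12.5]
gripper_width: 0.625
```

Request:
step_arm --deltas '[{"x": 0.005, "y": 0, "z": 0, "wx": 0, "wy": 0, "wz": 0, "grip": -0.3}, {"x": 0, "y": 0, "z": 0, "wx": 0, "wy": 0, "wz": 0, "grip": -0.3}]'

```text
time_s: 36.1
tcp_pos: [539.8, -314.6, 43.1]
tcp_rot: [-164.6, 90.0, -169.9]
contact_force: [-11.8, 2.8, 16.2]
gripper_width: 0.624
```

Request:
step_arm --deltas '[{"x": 0.004, "y": 0, "z": 0, "wx": 0, "wy": 0, "wz": 0, "grip": -0.3}, {"x": 0, "y": 0, "z": 0, "wx": 0, "wy": 0, "wz": 0, "grip": -0.3}, {"x": 0, "y": 0, "z": 0, "wx": 0, "wy": 0, "wz": 0, "grip": -0.3}]'

```text
time_s: 36.4
tcp_pos: [539.8, -314.6, 43.1]
tcp_rot: [-152.1, 90.0, -157.4]
contact_force: [-13.4, 4.2, 18.6]
gripper_width: 0.628
```

Request:
step_arm --deltas '[{"x": 0.002, "y": 0, "z": 0, "wx": 0, "wy": 0, "wz": 0, "grip": -0.3}, {"x": 0, "y": 0, "z": 0, "wx": 0, "wy": 0, "wz": 0, "grip": -0.3}, {"x": 0, "y": 0, "z": 0, "wx": 0, "wy": 0, "wz": 0, "grip": -0.3}, {"x": 0, "y": 0, "z": 0, "wx": 0, "wy": 0, "wz": 0, "grip": -0.3}]'

```text
time_s: 36.8
tcp_pos: [539.8, -314.6, 43.1]
tcp_rot: [-145.1, 90.0, -150.3]
contact_force: [-14.5, 4.5, 20.2]
gripper_width: 0.622
```

Request:
step_arm --deltas '[{"x": 0, "y": 0, "z": 0, "wx": 0, "wy": 0, "wz": 0, "grip": -0.3}, {"x": 0, "y": 0, "z": 0, "wx": 0, "wy": 0, "wz": 0, "grip": -0.3}, {"x": 0, "y": 0, "z": 0, "wx": 0, "wy": 0, "wz": 0, "grip": -0.3}, {"x": 0, "y": 0, "z": 0, "wx": 0, "wy": 0, "wz": 0, "grip": -0.3}, {"x": 0, "y": 0, "z": 0, "wx": 0, "wy": 0, "wz": 0, "grip": -0.3}]'

```text
time_s: 37.3
tcp_pos: [539.8, -314.6, 43.1]
tcp_rot: [-150.8, 90.0, -156.0]
contact_force: [-14.2, 4.8, 20.1]
gripper_width: 0.626
```

Request:
step_arm --deltas '[{"x": 0, "y": 0, "z": 0, "wx": 0, "wy": 0, "wz": 0, "grip": -0.3}, {"x": 0, "y": 0, "z": 0, "wx": 0, "wy": 0, "wz": 0, "grip": -0.3}, {"x": -0.008, "y": 0, "z": 0, "wx": 0, "wy": 0, "wz": 0, "grip": -0.3}, {"x": -0.005, "y": 0, "z": 0, "wx": 0, "wy": 0, "wz": 0, "grip": -0.3}, {"x": 0, "y": 0, "z": 0, "wx": 0, "wy": 0, "wz": 0, "grip": -0.3}]'

```text
time_s: 37.8
tcp_pos: [539.8, -314.6, 43.1]
tcp_rot: [-172.1, 90.0, -177.4]
contact_force: [-10.2, 3.0, 10.6]
gripper_width: 0.622
```

Request:
step_arm --deltas '[{"x": 0, "y": 0, "z": 0, "wx": 0, "wy": 0, "wz": 0, "grip": 0.35}, {"x": 0, "y": 0, "z": 0, "wx": 0, "wy": 0, "wz": 0, "grip": 0.62}, {"x": 0, "y": 0, "z": 0, "wx": 0, "wy": 0, "wz": 0, "grip": 0.62}, {"x": 0, "y": 0, "z": 0, "wx": 0, "wy": 0, "wz": 0, "grip": 0.62}]' --force 20

```text
time_s: 38.2
tcp_pos: [540.5, -314.7, 42.6]
tcp_rot: [-79.4, 90.0, -84.7]
contact_force: [-0.0, -0.4, 0.2]
gripper_width: 0.811
```

Released cleanly. Next I'll go straight up and look.

Request:
step_arm --deltas '[{"x": -0.1, "y": 0, "z": 0, "wx": 0, "wy": 0, "wz": 0, "grip": 0.62}, {"x": -0.4, "y": 0, "z": 0, "wx": 0, "wy": 0, "wz": 0, "grip": 0.62}, {"x": -0.8, "y": 0, "z": 0, "wx": 0, "wy": 0, "wz": 0, "grip": 0.62}, {"x": -0.8, "y": 0, "z": 0, "wx": 0, "wy": 0, "wz": 0, "grip": 0.62}, {"x": -0.8, "y": 0, "z": 0, "wx": 0, "wy": 0, "wz": 0, "grip": 0.62}, {"x": -0.5, "y": 0, "z": -0.7, "wx": 0, "wy": 0, "wz": 0, "grip": 0.62}, {"x": 0, "y": 0, "z": -0.7, "wx": 0, "wy": 0, "wz": 0, "grip": 0.62}, {"x": 0, "y": 0, "z": -0.5, "wx": 0, "wy": 0, "wz": 0, "grip": 0.62}]'

```text
time_s: 39.0
tcp_pos: [444.5, -306.0, 213.9]
tcp_rot: [-41.4, 89.9, -46.6]
contact_force: [0.2, -0.2, -0.5]
gripper_width: 0.81
```

Run:
```python
from plan import *
status()
im=grab('scene','s19.png');P=cloud(im)
a=np.radians(-5.2);ex=np.array([np.cos(a),np.sin(a)]);ey=np.array([-ex[1],ex[0]])
q=P[...,:2]-np.array([537.7,-314.8]);u=q@ex;v=q@ey;z=P[...,2]
for n,uc in(('fitted',0),('nbr',54)):
    m=(abs(u-uc)<20)&(abs(v)<24)&((abs(v)>16)|(abs(u-uc)>13))&(z>75)&(z<95);print(n,'top z',np.median(z[m]),m.sum())
b=(140,290,260,420);c=im['frame'][b[1]:b[3],b[0]:b[2]];cv2.imwrite('pics/s19c.png',cv2.resize(c,None,fx=4.5,fy=4.5,interpolation=cv2.INTER_CUBIC))
```

```text
t 39.0 tcp [ 444.51 -305.96  213.9 ] F [ 0.19 -0.17 -0.55] T [-0.01 -0.01  0.02] w 0.81 q [-34.5  17.    1.8  74.7  -0.  -29.3]
x [ 0.001 -0.001 -1.   ] y [ 0.092  0.996 -0.001] z [ 0.996 -0.092  0.001] jawyaw(mod180) 84.75
fitted top z 82.17269087584918 327
nbr top z 82.09227708746607 361
```

View pics/s19c.png

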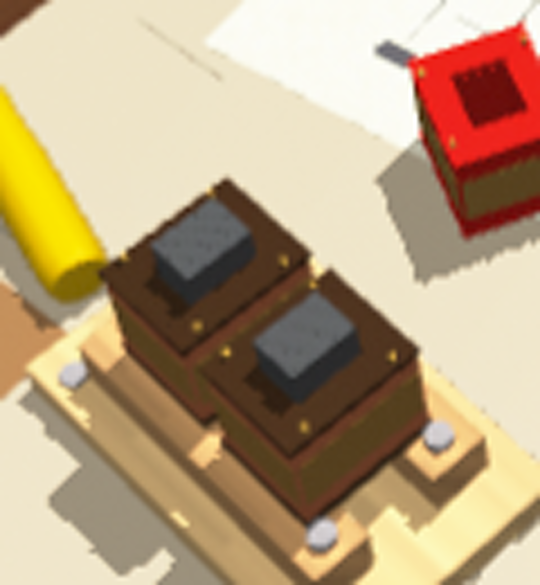

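View pics/s19.png

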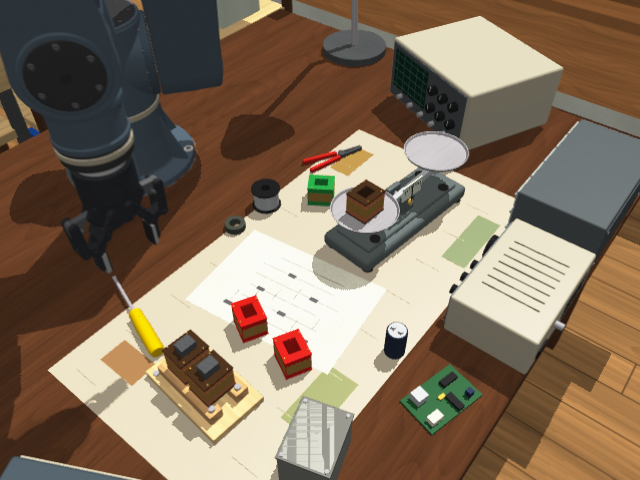

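The fitted coil's top is level with its neighbour's (82.2 against 82.1 mm). The lighter coil stands on its pan at scene (366,200), and the gripper touches nothing. I'll let the arm settle, then hand in.

Request:
step_arm --deltas '[{"x": 0, "y": 0, "z": 0, "wx": 0, "wy": 0, "wz": 0, "grip": 0.62}, {"x": 0, "y": 0, "z": 0, "wx": 0, "wy": 0, "wz": 0, "grip": 0.62}, {"x": 0, "y": 0, "z": 0, "wx": 0, "wy": 0, "wz": 0, "grip": 0.62}, {"x": 0, "y": 0, "z": 0, "wx": 0, "wy": 0, "wz": 0, "grip": 0.62}]'

```text
time_s: 39.45
tcp_pos: [446.3, -305.9, 212.3]
tcp_rot: [163.3, 90.0, 158.0]
contact_force: [-0.5, 0.1, 0.5]
gripper_width: 0.807
```

```bash
python3 -c "
from plant import manip
print(manip.finish_job())"
```

```text
the job is handed in; nothing more can be done
None
```

The heavier coil is now fitted on the bare limb and bedded on its pad, and the lighter coil is still standing on the right pan. I handed the job in at about 39.5 s.

- **Weighing:** I set one coil on each pan and let go. After more than 3 s with hands off, the left pan was fully down at its stop (floor about 97 mm against 118 mm on the right). The wrist force agreed: about 3.3 N for the left coil and 2.3 N for the right. I then lifted the left coil slowly, so the lighter one sank gently on its pan.
- **Fitting:** The coil slid over the limb with no contact force at the mouth. The spring dragged on it with about 4 N and pushed it sideways with about 6 N. I pressed it down with about 20 N at the wrist for roughly 1 s, eased off and let go. Sideways force rose to about 14 N during that push.
- **Last checks:** The fitted coil's top is level with its neighbour's (82.2 mm against 82.1 mm). The lighter coil is upright on its pan, and the gripper touches nothing.
- **Shortfalls:**
  - While setting the first coil on the left pan I overshot the stop slightly, so it pressed on the pan with about 9 N for a moment before I backed off.
  - The two cameras disagreed by 2 to 4 mm in x. I aligned the coil to the limb by comparing faces within the same image instead.

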